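# Grease the positioner tailstock

### The arm

A 7-joint arm with a two-finger parallel gripper is mounted at the origin on a cart in front of the work surface, level with it; the furniture and walls round the work are solid. World frame = base frame: x ahead of the robot, y to its left, z up, the work surface at z = 0. Lengths are in m, angles in rad, forces in N, time in s.
With the tool pointing down it reaches from about 0.425 to 0.95 m from the base axis. Payload 4.7 kg.
Tool frame: the origin (TCP) lies at the very end of the fingers, on their centre line; the grasp point (between the pads) lies 19 mm behind it (bot.pinch_z is the distance from the TCP to the grasp point, in m); x points along the fingers, z is the direction in which the jaws open and shut, and the axes are right-handed (so a half turn about x gives the same grasp; the last joint's range is limited). The gripper opens to 85 mm and grips with 20 to 120 N. Pads are 22 mm wide; open, the fingers measure 114 mm over their backs; the gripper's body (76 mm by 85 mm) begins 54 mm behind the grasp point. The pads swing forward as they close: fully open they stand 13 mm farther back than shut.
Start: joints at [1.092, 0.469, -0.049, 1.532, 0.024, 1.141, -0.082], TCP at [0.294, -0.608, 0.231] pointing down, gripper open.
Joint ranges: [-2.59, 2.59], [-0.33, 1.99], [-1.39, 1.29], [0.1, 2.45], [-1.04, 4.18], [0.21, 1.99], [-2.66, 2.66]. Speed limits (rad/s): [2.57, 2.57, 3.14, 3.14, 3.14, 3.14, 3.14].

### API

Orientations are given as a unit quaternion [w, x, y, z].
In Python, from plant import bot gives the robot as it stands.
- The arm moves only by the tool jog_arm, never from a script. Its argument "targets" is a list that holds one entry, the list of rows, each a list of 7 numbers: the turn, a rotation vector about the tool's x, y, z in rad, then the shift along the tool's x, y, z in mm, then the opening, from 0 (shut) to 1 (fully open). In form: [[[ax, ay, az, dx, dy, dz, jaw], ...]]. A call has 1 to 20 rows; each row is the pose to reach, as a shift and turn from the pose commanded when the call began, along the tool's axes at that moment; what a row does not reach only later rows make up. A row lasts 1/8 s, in which the tool goes at most 62.5 mm and 10.7 degrees, less where a joint would pass 70% of its speed; a pose out of reach is approached as far as the arm can. A call with a gripper value outside its range is refused whole. The fingers move at their own pace and stop on an object; the grip force is fixed at half the most. Time passes only in rows, so rows that repeat a pose let the fingers close. It gives the time, the measured TCP pose, the force and the opening at its end, in the units of the state.
- bot.observe(): the state, without advancing time (a new reading comes with each control period).
- bot.capture(name): name is "scene" or "top" or "wrist"; returns a dict with "pixels" (480x640x3 uint8, red, green, blue), "camera_matrix" (3x3 intrinsics, pixels), "k1" (the pictures are not rectified: a ray, as slopes to the right and down, at radius r is drawn at 1 + k1 r^2 times it, then the intrinsics apply), "rvec" (rotation vector, rad) and "tvec" (3), from world to camera coordinates, as OpenCV has them; the wrist camera has in their place "hand_eye" (4x4, takes a point from camera to tool coordinates, whose origin is the TCP and whose axes are the tool frame's). Camera axes: x right, y down, z forward; pixel columns grow to the right and rows downward; lengths in m; the calibration is good to about 2 mm. A picture is of the moment at which its call begins: read the wrist's pose just before it. There is no depth.
- bot.job_done(): hands the job in, once; it reports no verdict.
Trained networks look in a picture, given as the dict that the camera call returned (one of the last four; its "shot" number tells which), for a name from the list of things; names that differ only in an ending like _2 or _b are one class to them, and where a whole thing is asked for, a point or a joint stands for the part that bears it (a point fixed in the world has none). Each returns a list of dicts, best first, with "score" (0 to 1); they miss things now and then, are a little off and sometimes report something else, mostly with a low value. They report only what shows in the picture. A call takes as long as a camera call. They do not tell look-alikes from the thing itself.
- bot.masks_of(picture, target): "region" (480x640 bool, what is visible of it) and "pixel" ([column, row] in pixels, amid what is visible of it).
The state is a dict: "time_s": time; "joints": joint angles; "joint_vel": joint speeds; "joint_efforts": joint torques, N m; "ee_pos": TCP position; "eef_rot": TCP orientation; "contact_force": force on the tool from outside, world axes, zero at the start; "ft_torque": the same for the moment, N m; "finger_gap": finger opening in m.
Only numpy, scipy, OpenCV 4.12 (cv2) and the standard library are available. Lean on these libraries where they do the work, as an engineer would, in place of code of your own. Each camera call takes 0.05 s, during which the arm holds its last target.

### The job

The bearing of the welding positioner's tailstock needs grease: draw the retaining pin out of the side of the housing so that the spatter guard drops clear of the grease nipple, lay the pin level in the notched saddle beside it and let go of it. Then take the grease gun out of its pipe stand, press its coupler squarely onto the tilted nipple until it snaps on, push the gun's barrel on against its spring to the end of its stroke, and finish while still gripping the gun and holding it pushed in there. Leave the short bar, the chisel and the gas nozzle lying on the table alone.

Things in the scene. Friction and masses are not known exactly. Their poses are not given: they have to be found in the camera images.
- pedestal: positioner tailstock, bolted down: dark base plate 130 x 190 x 12 mm (y -65 to 125), grey bearing housing 80 mm in diameter, spindle level along y 70 mm above the table, 110 mm faceplate at y -72 to -62. Origin on the table under the spindle; x points to its back, y along the spindle to the pin's side, z up. Fixed, in varying place and yaw.
- nipple: the fixed button-head grease nipple on the housing. Origin on the spindle axis; its z axis is the nipple's own axis, leaning 35 degrees from vertical towards the pedestal's front (-x).
- nipple_tip (a point): centre of the nipple's flat tip; z points outwards along the nipple's axis. Head 16 mm in diameter, its widest part 8 to 10 mm below the tip, tapering to 7 mm at the tip; neck 10 mm in diameter; the round boss (22 mm in diameter) begins 25 mm below the tip.
- guard (a joint): swing of the sheet-steel spatter guard about the spindle: 0 = up over the nipple, held by the pin; 1.3 rad = fallen forward onto its stop. It falls by its own weight when the pin is out, and stays down. Up, its hood is 8 mm over the nipple's tip, its top 143 mm above the table; its +y side plate is at pedestal y 42 to 46 mm.
- bore_mouth (a point): centre of the mouth of the pin's bore in the grey lug on the housing (pedestal y = +40 mm, 100 mm above the table); bore 12 mm in diameter, level along the pedestal's y axis, 58 mm deep. The pin goes through a 12 mm hole in the guard's side plate into it.
- pin: loose steel pin, 0.07 kg, level. Origin on its axis at the shoulder; y points from shank to knob. Shank 10 mm in diameter, y 0 to -62 mm; collar 20 mm, y 0 to 4; neck; grooved light-alloy knob 16 mm in diameter, y 11 to 35. As found, the shoulder is at the guard's side plate (pedestal y 47 mm); drawn 64 mm along +y the tip is clear of the guard.
- pin_knob (a point): centre of the pin's round knob (16 mm in diameter, 24 mm long), the place to grip it; axes as pin.
- pin_shank (a point): middle of the pin's shank, on its axis; axes as pin.
- saddle (a point): where the middle of the pin's shank lies when parked, 46 mm above the table; axes as the pedestal's. The saddle: two upright 5 mm cheeks, 42 mm apart, at pedestal y 68 to 116 mm, flared tops 67 mm above the table, each with a 13 mm wide notch open at the top. The pin is laid in from above, along y, knob to +y.
- gun: loose push-type grease gun, 0.31 kg, 113 mm long, found upright, coupler down. Origin at the centre of the coupler's mouth (at rest), z along the gun to its rear. Aluminium barrel 34 mm in diameter, z 56 to 101 mm; end cap 37 mm in diameter to z 113; flange 58 mm in diameter, z 46 to 51.
- gun_grip (a point): point on the axis of the barrel, 84 mm from the coupler's mouth (at rest), the place to grip it; axes as gun.
- coupler (a joint): how far the barrel has been pushed forward onto the coupler: 0 = at rest, 0.012 m = end of its stroke. Spring: 12.5 N to start it, 18.5 N at the end.
- coupler_seat (a point): bottom of the coupler's socket, where the nipple's tip seats: on the axis, 21 mm inside the mouth; z along the gun to its rear. Socket 19 mm in diameter, flared to 22 at the mouth; coupler 33 mm outside. Four sprung balls 14 mm before the seat snap behind the nipple's head at about 6 to 8 N of push, before the barrel's spring gives.
- stand: fixed stand: upright pipe 49 mm outside, 42 mm inside, its rim 66 mm above the table, on a 95 mm square plate. Origin: centre, on the table. The gun hangs in it by its flange; lifting it 60 mm frees it.
- bar: short flat steel bar lying on the table, 16 x 110 x 8 mm, a bystander; origin at the centre of its underside.
- chisel: cold chisel lying on the table, 24 x 185 x 16 mm, a bystander; origin at the centre of its underside.
- nozzle: gas nozzle of a welding torch lying on the table, a tapered tube 21 mm in diameter and 68 mm long, a bystander; origin at the centre of its underside.
Mind the look-alikes: they are no part of the job. Of the things shaped like the gun, the aluminium one is meant.

How it is judged:
On the way, in this order (a step that is already met when the one before it is completed fails the run):
1. the pin is drawn right out of the bore and the guard has dropped clear of the nipple (value of joint guard above 1.1 rad and distance between pin_shank and bore_mouth above 0.035 m), for 0.1 s.
2. the pin lies level in the saddle's notches, let go and at rest (x of pin_shank in the frame of saddle between -0.004 and 0.004 m and z of pin_shank in the frame of saddle between -0.004 and 0.004 m and y of pin_shank in the frame of saddle between -0.012 and 0.012 m and angle between the y axis of pin_shank and the y axis of saddle, either way round below 0.12 rad and contact force between the fingers and pin below 0.1 N and linear speed of pin below 0.03 m/s and value of joint guard above 1.1 rad), for 0.2 s.
3. the coupler has snapped squarely onto the nipple, with the pin parked (all of step 2 and distance between coupler_seat and nipple_tip below 0.0025 m and angle between the z axis of coupler_seat and the z axis of nipple_tip, either way round below 0.14 rad), for 0.1 s.
At the end, for the whole second after the job is handed in: Gun gripped, coupler seat within 2.5 mm of the nipple tip, axes within 0.14 rad, bearing on it with over 8 N, barrel pushed in 9 mm or more; guard down past 1.1 rad; pin free and at rest in the saddle: shank middle within 4 mm across and in height, 12 mm along, 0.12 rad in line (all of step 3 and value of joint coupler above 0.009 m and contact force between the fingers and gun above 5 N and contact force between gun and nipple above 8 N); the arm keeps its last pose, push and grip.
It fails at once if the short bar, the chisel or the gas nozzle was shifted by more than 30 mm (distance of any of bar, chisel, nozzle from where it was at the start of the episode above 0.03 m).
It also fails if it takes over 58 s, if anything falls off the work surface, if the arm or the gripper's body presses on something with over 40 N, if the wrist force passes 120 N, or if a joint passes its speed limit or range.

## Working session

There is one attempt and no reset: what is moved stays moved. The work goes in short steps, Python scripts to look and compute and a tool call to move; the robot and the scene stay as the last step left them, time stands still between calls to the robot, and variables do not carry over. Pictures are saved under pics/ and viewed, and the job is handed in when it is done.

Besides the shell and the picture viewer there is one more tool, called by a JSON object that holds its "name" and its "arguments". jog_arm: Moves the arm, as the interface text tells. Its arguments: {"type":"object","properties":{"targets":{"type":"array","items":{"type":"array","items":{"type":"array","items":{"type":"number"}}}}},"required":["targets"]}

```bash
ls; mkdir -p pics; python3 - <<'E'
from plant import bot
import cv2, pickle
print({k:(v) for k,v in bot.observe().items()}, bot.pinch_z)
for n in ["scene","top","wrist"]:
    d=bot.capture(n)
    cv2.imwrite(f"pics/{n}0.png",d["pixels"][:,:,::-1])
    pickle.dump(d,open(f"{n}0.pkl","wb"))
    print(n,{k:v for k,v in d.items() if k!="pixels"})
E
```

```text
pics
{'time_s': 0.0, 'joints': array([ 1.09211379,  0.46945726, -0.04857491,  1.53371901,  0.02412516,
        1.1409934 , -0.08234579]), 'joint_vel': array([ 0.00135782, -0.00119394, -0.00064165, -0.0021863 , -0.00074871,
       -0.00037436, -0.00208799]), 'joint_efforts': array([-9.08982420e-04, -5.10305893e+01, -4.66678769e-02, -2.37708431e+01,
        1.07192737e-02,  7.39975192e-03,  1.26784386e-05]), 'ee_pos': array([ 0.29320265, -0.60733355,  0.23024008]), 'eef_rot': array([ 0.59828997,  0.37625702,  0.59952028, -0.37557316]), 'contact_force': array([-0.57462808,  0.15961465,  0.92867477]), 'ft_torque': array([-0.00253412, -0.02775193,  0.03748661]), 'finger_gap': 0.08509722348212519} 0.0187
scene {'camera_matrix': array([[606.47017873,   0.        , 319.43700443],
       [  0.        , 606.47017873, 240.27424709],
       [  0.        ,   0.        ,   1.        ]]), 'k1': -0.20310562448554295, 'rvec': array([ 2.17561311, -0.91816549,  0.39753311]), 'tvec': array([-0.36359352,  0.29682763,  1.30523978]), 'shot': 1}
top {'camera_matrix': array([[550.945693  ,   0.        , 311.65158351],
       [  0.        , 550.945693  , 241.94420622],
       [  0.        ,   0.        ,   1.        ]]), 'k1': -0.07277201320395958, 'rvec': array([ 2.13462512, -2.13239548,  0.20326706]), 'tvec': array([-0.05110106,  0.49484603,  1.22706942]), 'shot': 2}
wrist {'camera_matrix': array([[378.29590098,   0.        , 315.71888588],
       [  0.        , 378.29590098, 240.22673329],
       [  0.        ,   0.        ,   1.        ]]), 'k1': -0.045972878303894626, 'hand_eye': array([[ 3.97856552e-04, -2.63154692e-01,  9.64753569e-01,
        -1.42171113e-01],
       [-5.34393411e-04, -9.64753564e-01, -2.63154470e-01,
         6.55357700e-02],
       [ 9.99999778e-01, -4.10860221e-04, -5.24461660e-04,
        -1.81207298e-04],
       [ 0.00000000e+00,  0.00000000e+00,  0.00000000e+00,
         1.00000000e+00]]), 'shot': 3}
```

View pics/scene0.png

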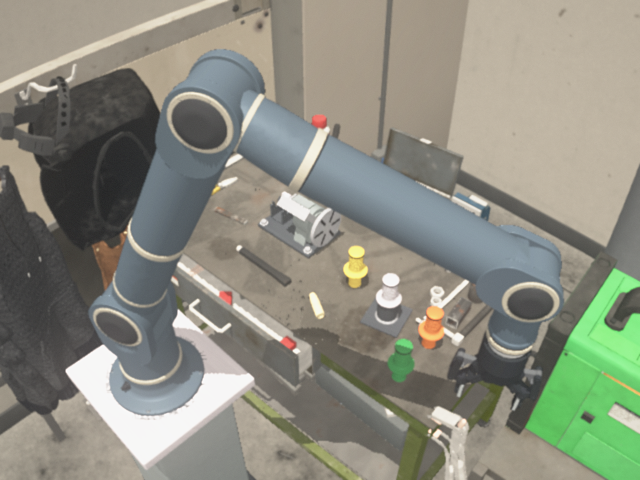

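View pics/top0.png

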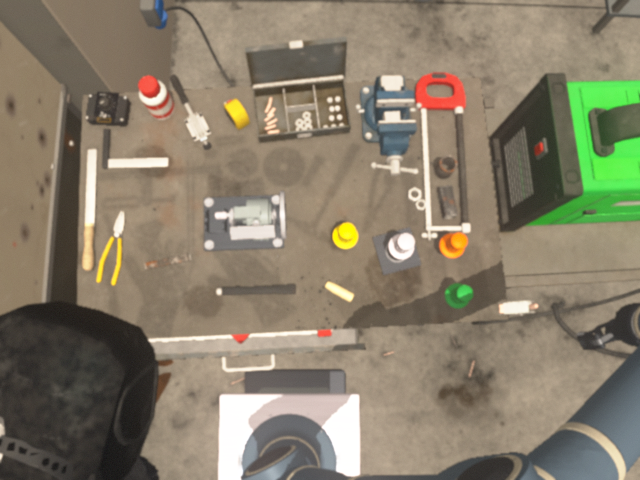

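View pics/wrist0.png

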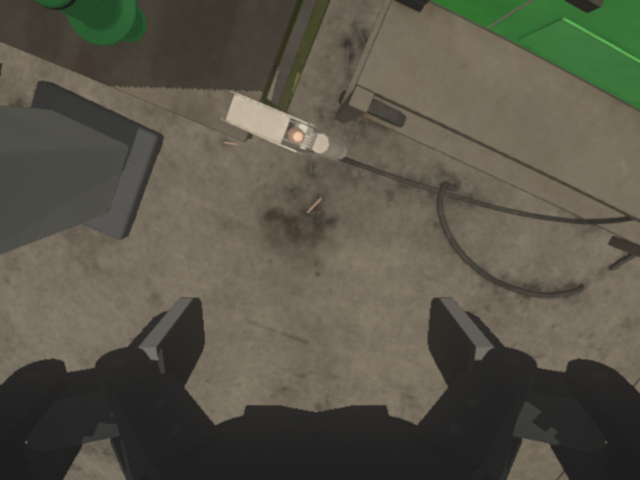

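```bash
cat > h.py <<'E'
import numpy as np, cv2, pickle
from scipy.spatial.transform import Rotation as R
def q2R(q): return R.from_quat([q[1],q[2],q[3],q[0]]).as_matrix()
def ext(d,state=None):
    """world->cam R,t"""
    if 'rvec' in d: return cv2.Rodrigues(np.array(d['rvec']))[0],np.array(d['tvec'])
    T=np.eye(4);T[:3,:3]=q2R(state['eef_rot']);T[:3,3]=state['ee_pos']
    C=np.linalg.inv(T@d['hand_eye']); return C[:3,:3],C[:3,3]
def proj(d,P,state=None):
    Rm,t=ext(d,state)
    return cv2.projectPoints(np.asarray(P,float).reshape(-1,1,3),cv2.Rodrigues(Rm)[0],t,d['camera_matrix'],np.array([d['k1'],0,0,0]))[0].reshape(-1,2)
def ray(d,px,state=None):
    Rm,t=ext(d,state)
    u=cv2.undistortPoints(np.array(px,float).reshape(-1,1,2),d['camera_matrix'],np.array([d['k1'],0,0,0])).reshape(-1,2)
    v=np.c_[u,np.ones(len(u))]@Rm
    return -Rm.T@t, v/np.linalg.norm(v,axis=1,keepdims=True)
def atz(d,px,z,state=None):
    c,v=ray(d,px,state); return c+v*((z-c[2])/v[:,2])[:,None]
def crop(d,x0,y0,x1,y1,s,name,pts=None):
    im=d['pixels'][:,:,::-1].copy()[y0:y1,x0:x1]
    im=cv2.resize(im,None,fx=s,fy=s,interpolation=cv2.INTER_CUBIC)
    if pts is not None:
        for p in pts: cv2.circle(im,(int((p[0]-x0+.5)*s),int((p[1]-y0+.5)*s)),2,(0,0,255),-1)
    cv2.imwrite('pics/'+name,im)
E
python3 - <<'E'
from h import *
from plant import bot
d=bot.capture('top'); 
pickle.dump(d,open('top1.pkl','wb'))
crop(d,195,185,295,260,8,'topped.png')
crop(d,330,210,480,310,5,'topguns.png')
for n in ['pedestal','pin','gun','stand','saddle','guard','nipple','bar','chisel','nozzle']:
    try:
        for m in bot.masks_of(d,n)[:5]:
            ys,xs=np.where(m['region']); print(n,round(m['score'],2),np.round(m['pixel'],1),xs.min(),xs.max(),ys.min(),ys.max(),len(xs))
    except Exception as e: print(n,e)
s=pickle.load(open('scene0.pkl','rb'))
crop(s,230,170,360,260,6,'scped.png')
E
```

```text
pedestal 0.73 [244.6 223.3] 203 285 191 250 4255
gun 0.74 [452.7 244.7] 440 466 232 256 512
gun 0.7 [227.6 217.7] 216 229 213 218 60
gun 0.67 [457.1 297.5] 445 472 283 307 515
gun 0.57 [401.7 244.7] 388 414 233 258 554
stand 0.79 [390.3 255.7] 373 420 227 274 1075
stand 0.39 [248.9 232.1] 230 275 216 238 591
saddle 0.91 [246.  225.1] 203 285 191 250 4237
guard 0.78 [251.4 228.8] 230 275 209 238 660
bar 0.6 [164.9 261.1] 145 190 254 268 275
bar 0.6 [218.9 214.7] 215 230 212 219 99
chisel 0.86 [262.6 289.4] 216 295 284 294 676
chisel 0.73 [399.1 246.8] 391 413 233 258 478
chisel 0.2 [251.9 220.1] 251 260 218 225 62
nozzle 0.48 [339.6 288.8] 326 352 282 300 265
```

View pics/topped.png

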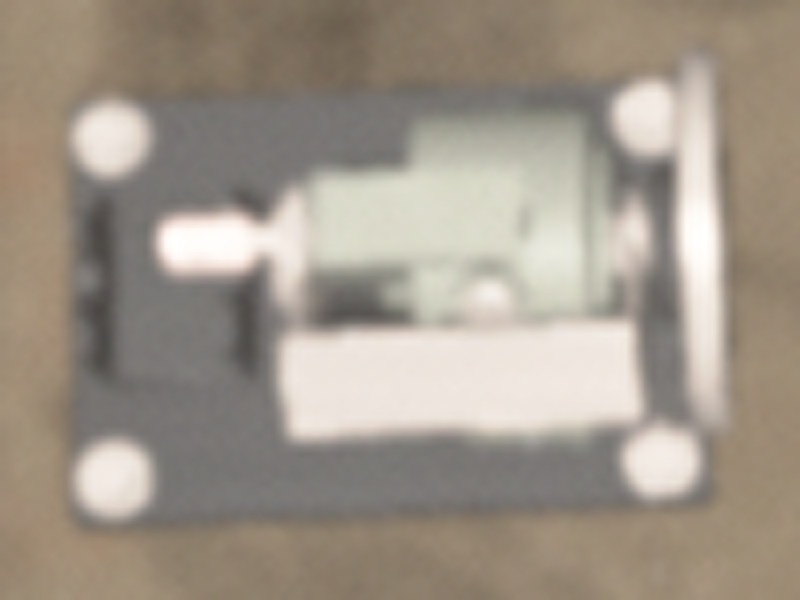

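View pics/topguns.png

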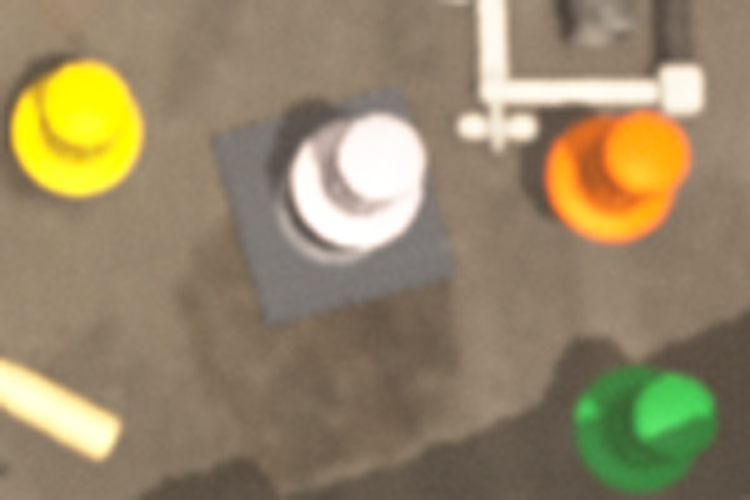

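View pics/scped.png

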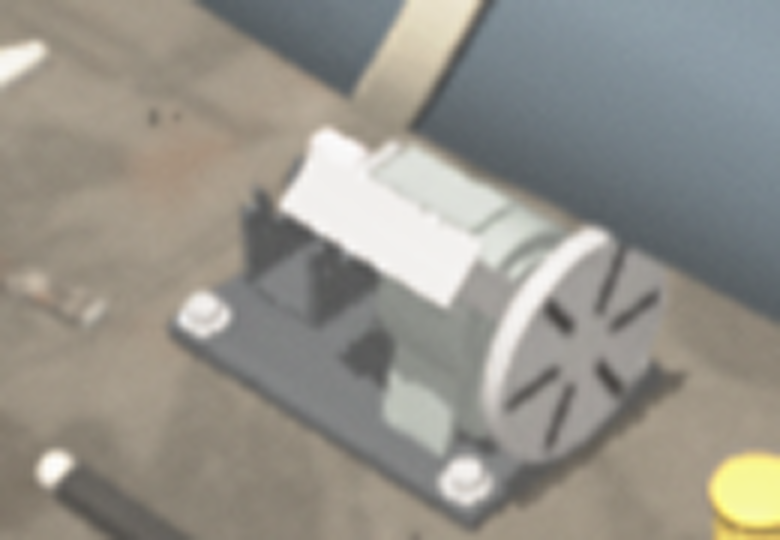

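```bash
python3 - <<'E'
from h import *
d=pickle.load(open('top1.pkl','rb'))
c=np.array([[72,100],[78,525],[712,498]])/8-.5+[195,185]
W=atz(d,c,0.012); print(W, np.linalg.norm(W[0]-W[1]),np.linalg.norm(W[2]-W[1]))
L=np.array([[.065,.125],[-.065,.125],[-.065,-.065]])
# rigid 2D
a=W[:,:2]; ca=a.mean(0); cl=L.mean(0); H=(L-cl).T@(a-ca)
yaw=np.arctan2(H[0,1]-H[1,0],H[0,0]+H[1,1]); Rz=np.array([[np.cos(yaw),-np.sin(yaw)],[np.sin(yaw),np.cos(yaw)]])
t=ca-Rz@cl; print('yaw',yaw,'t',t,'res',(L@Rz.T+t-a)*1e3)
np.save('ped.npy',[t[0],t[1],yaw])
k=atz(d,np.array([[205,243]])/8-.5+[195,185],.100+.004)
print('knob',k,'exp',Rz@[0,.047+.023]+t, 'local', Rz.T@(k[0,:2]-t))
# gun cap centre top z ~ flange bottom on rim 66 -> mouth z=.020; cap top .133
g=atz(d,np.array([[380,157],[358,181],])/5-.5+[330,210],0.133);print(g)
p=np.array([[213,135],[403,88],[455,270],[270,325]])/5-.5+[330,210]
w=atz(d,p,.005);print(w,w.mean(0),np.linalg.norm(w[0]-w[1]),np.linalg.norm(w[0]-w[3]))
g=atz(d,np.array([[358,181]])/5-.5+[330,210],0.071);print('flange',g)
g=atz(d,np.array([[80,103],[648,150],[677,413]])/5-.5+[330,210],0.113);print('others',g)
E
```

```text
[[0.61005556 0.20920919 0.012     ]
 [0.48057527 0.20280229 0.012     ]
 [0.48907257 0.01556315 0.012     ]] 0.1296387075131524 0.18743185333560614
yaw 0.044140472089132056 t [0.55093447 0.08187434] res [[ 0.29983349  0.41159898]
 [-0.09324973  1.08209745]
 [-0.20658377 -1.49369643]]
knob [[0.54476675 0.15317087 0.104     ]] exp [0.54784564 0.15180616] local [-0.00301567  0.07149924]
[[ 0.48167699 -0.25174331  0.133     ]
 [ 0.47116336 -0.24190367  0.133     ]]
[[ 0.5155447  -0.19555993  0.005     ]
 [ 0.53876847 -0.2876869   0.005     ]
 [ 0.45050529 -0.30978682  0.005     ]
 [ 0.42420935 -0.22084023  0.005     ]] [ 0.48225695 -0.25346847  0.005     ] 0.09500905996528101 0.09476940228477249
flange [[ 0.48191394 -0.2528979   0.071     ]]
others [[ 0.5091068  -0.12398593  0.113     ]
 [ 0.48872245 -0.37449534  0.113     ]
 [ 0.37282798 -0.38189521  0.113     ]]
```

```bash
cat >> h.py <<'E'
def delta(p0,R0,p1,R1):
    """row (turn rotvec, shift mm) from pose 0 to pose 1 in tool axes"""
    return np.r_[R.from_matrix(R0.T@R1).as_rotvec(), R0.T@(np.asarray(p1)-p0)*1e3]
def ax(x,z):
    x=np.array(x,float);z=np.array(z,float);x/=np.linalg.norm(x);z-=x*(x@z);z/=np.linalg.norm(z)
    return np.c_[x,np.cross(z,x),z]
E
python3 - <<'E'
from h import *
from plant import bot
s=bot.observe(); R0=q2R(s['eef_rot']); print(R0.round(3), s['ee_pos'])
t0,t1,yaw=np.load('ped.npy'); px=np.array([np.cos(yaw),np.sin(yaw),0]);py=np.array([-px[1],px[0],0])
o=np.array([t0,t1,0])
for sg in (1,-1):
    R1=ax([0,0,-1],sg*px); p=o+py*.07+[0,0,.25]
    print(sg,delta(s['ee_pos'],R0,p,R1).round(3), p)
E
```

```text
[[ 0.     0.901  0.435]
 [-0.     0.435 -0.901]
 [-1.     0.     0.   ]] [ 0.29355666 -0.60785239  0.23134246]
1 [  -1.165    0.       0.     -18.71   559.306 -573.515] [0.54784564 0.15180616 0.25      ]
-1 [   1.976    0.      -0.     -18.71   559.306 -573.515] [0.54784564 0.15180616 0.25      ]
```

```bash
python3 - <<'E'
from h import *
from plant import bot
s=bot.observe(); R0=q2R(s['eef_rot'])
t0,t1,yaw=np.load('ped.npy'); px=np.array([np.cos(yaw),np.sin(yaw),0]);py=np.array([-px[1],px[0],0])
o=np.array([t0,t1,0])
R1=ax([0,0,-1],px); p=o+py*.10+[0,0,.22]
print(delta(s['ee_pos'],R0,p,R1).round(3), p)
E
```

```text
[  -1.165    0.       0.      11.287  571.145 -601.083] [0.54652186 0.18177694 0.22      ]
```

{"name": "jog_arm", "arguments": {"targets": [[[-0.2,0,0,2,95,-100,1],[-0.4,0,0,4,143,-150,1],[-0.5,0,0,5,190,-200,1],[-0.6,0,0,6,238,-250,1],[-0.7,0,0,7,286,-300,1],[-0.8,0,0,8,333,-350,1],[-0.9,0,0,9,381,-400,1],[-1.0,0,0,10,428,-450,1],[-1.1,0,0,11,476,-500,1],[-1.165,0,0,11,524,-550,1],[-1.165,0,0,11,571,-600,1],[-1.165,0,0,11,571,-601,1],[-1.165,0,0,11,571,-601,1],[-1.165,0,0,11,571,-601,1],[-1.165,0,0,11,571,-601,1],[-1.165,0,0,11,571,-601,1]]]}}

```text
time_s: 2.7
ee_pos: [0.5464, 0.1791, 0.22]
eef_rot: [0.707, -0.015, 0.707, 0.014]
contact_force: [0.3, 0.2, 0.6]
finger_gap: 0.0855
```

```bash
python3 - <<'E'
from h import *
from plant import bot
s=bot.observe(); d=bot.capture('wrist'); pickle.dump((s,d),open('w1.pkl','wb'))
print(s['ee_pos'],s['joints'].round(2),s['joint_vel'].round(3))
t0,t1,yaw=np.load('ped.npy'); px=np.array([np.cos(yaw),np.sin(yaw),0]);py=np.array([-px[1],px[0],0])
o=np.array([t0,t1,0])
def P(x,y,z): return o+px*x+py*y+np.array([0,0,z])
pts=proj(d,[P(-.065,.125,.012),P(.065,.125,.012),P(-.065,-.065,.012),P(0,.082,.1),P(0,.047,.1),P(0,.116,.067),P(0,.068,.067)],s)
print(pts.round(1))
crop(d,0,0,640,480,1.25,'w1.png',pts)
E
```

```text
[0.5464207  0.17912931 0.22003752] [ 0.1   0.39 -0.64  1.76  0.26  1.08 -0.59] [ 0.013 -0.008  0.001  0.004 -0.004 -0.001 -0.002]
[[246.6 180.7]
 [387.6 180.2]
 [256.2 361.3]
 [317.6 253.5]
 [317.7 298. ]
 [317.3 199.7]
 [317.5 257.8]]
```

View pics/w1.png

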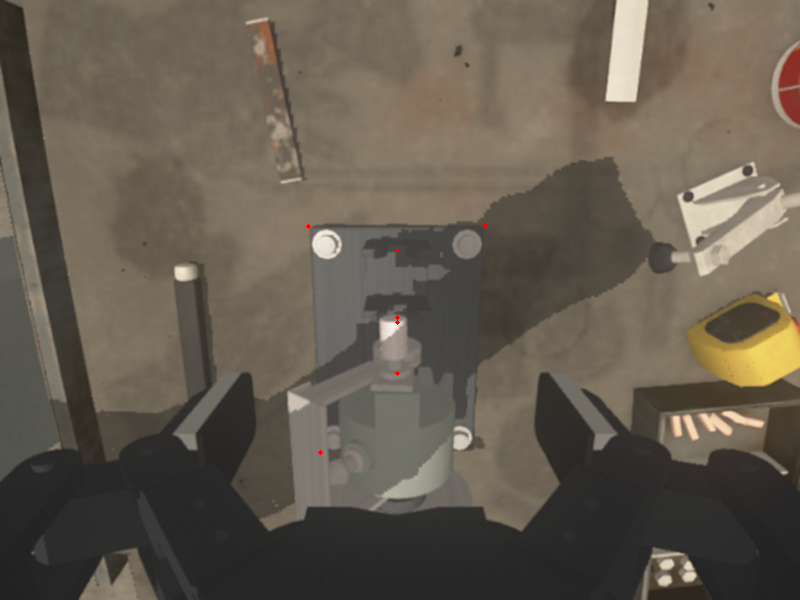

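```bash
python3 - <<'E'
from h import *
from plant import bot
s=bot.observe(); d=bot.capture('wrist'); s=bot.observe(); 
print(s['ee_pos'],s['joint_vel'].round(3))
R0=q2R(s['eef_rot'])
o1=s['ee_pos']
pp=proj(d,[o1,o1-R0[:,0]*.0187],s); print('tcp,grasp px',pp)
crop(d,200,140,440,340,3.3,'w2.png')
for n in ['pin','pedestal','guard','stand']:
  for m in bot.masks_of(d,n)[:3]:
    ys,xs=np.where(m['region']); print(n,round(m['score'],2),np.round(m['pixel'],1),xs.min(),xs.max(),ys.min(),ys.max(),len(xs))
t0,t1,yaw=np.load('ped.npy'); px=np.array([np.cos(yaw),np.sin(yaw),0]);py=np.array([-px[1],px[0],0])
print('local tcp',(o1-[t0,t1,0])@px,(o1-[t0,t1,0])@py, R0.round(3))
E
```

```text
[0.54654013 0.17916925 0.22028317] [ 0.002 -0.001 -0.007 -0.005 -0.001 -0.001 -0.001]
tcp,grasp px [[318.42947076 305.31841838]
 [318.80522239 327.43080426]]
pin 0.78 [315.8 278.2] 302 327 251 303 1125
pedestal 0.68 [309.2 301.1] 231 386 179 415 29890
guard 0.79 [256.6 341.2] 230 336 286 416 4666
guard 0.68 [310.7 299. ] 230 386 180 416 30081
guard 0.16 [314.1 275.6] 303 328 252 303 1083
local tcp -9.681262457424248e-05 0.09739404884475239 [[ 0.    -0.041  0.999]
 [-0.002  0.999  0.041]
 [-1.    -0.002  0.   ]]
```

View pics/w2.png

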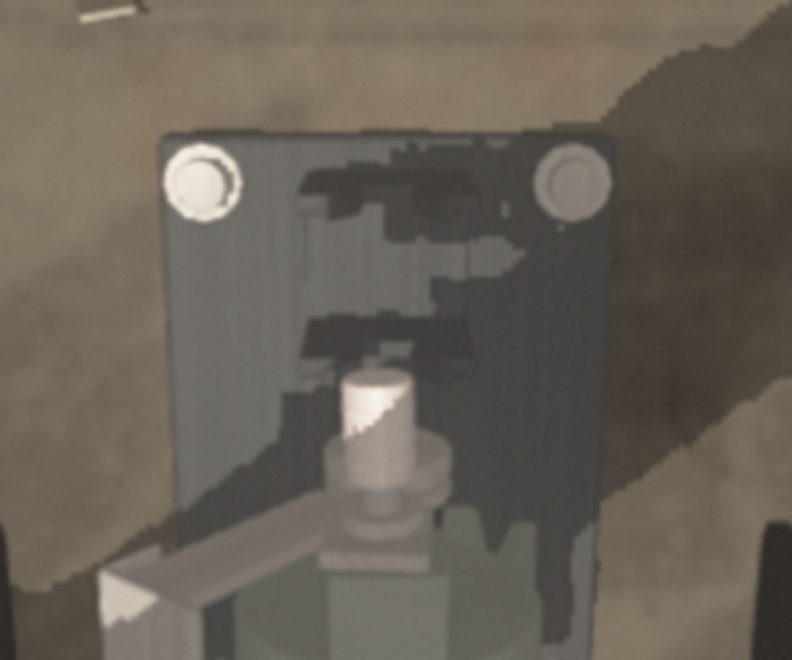

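{"name": "jog_arm", "arguments": {"targets": [[[0,0,0,30,-20,-2,1],[0,0,0,60,-27,-2,1],[0,0,0,85,-27,-2,1],[0,0,0,85,-27,-2,1],[0,0,0,85,-27,-2,1]]]}}

```text
time_s: 3.62
ee_pos: [0.5463, 0.155, 0.1364]
eef_rot: [0.708, -0.015, 0.706, 0.016]
contact_force: [0.0, 0.5, 0.5]
finger_gap: 0.0856
```

```bash
cat > look.py <<'E'
from h import *
from plant import bot
import sys
def look(name,c=(0,0,640,480),s=1.25,pts=None):
    a=[bot.observe()]; d=bot.capture('wrist'); a.append(bot.observe())
    st=a[0]
    pickle.dump((st,d),open(name+'.pkl','wb')); 
    P=pts(st) if pts else None
    crop(d,*c,s,name+'.png',None if P is None else proj(d,P,st))
    return st,d
def gp(st):
    R0=q2R(st['eef_rot']); return [st['ee_pos'],st['ee_pos']-R0[:,0]*.0187]
E
python3 - <<'E'
from look import *
s,d=look('w3',(180,120,460,330),2.8,gp)
print(s['ee_pos'])
for m in bot.masks_of(d,'pin')[:2]:
    ys,xs=np.where(m['region']); print(m['score'],np.round(m['pixel'],1),xs.min(),xs.max(),ys.min(),ys.max(),len(xs))
    for r in range(ys.min(),ys.max(),4): q=xs[ys==r]; print(r,q.min(),q.max(),end=';')
E
```

```text
[0.54626066 0.15498979 0.1363597 ]
0.62 [317. 291.] 298 336 255 329 2285
255 311 321;259 301 329;263 300 331;267 300 331;271 301 331;275 300 331;279 300 331;283 300 331;287 301 331;291 301 332;295 301 332;299 302 331;303 303 329;307 307 326;311 304 331;315 299 335;319 298 336;323 299 335;327 303 332;
```

View pics/w3.png

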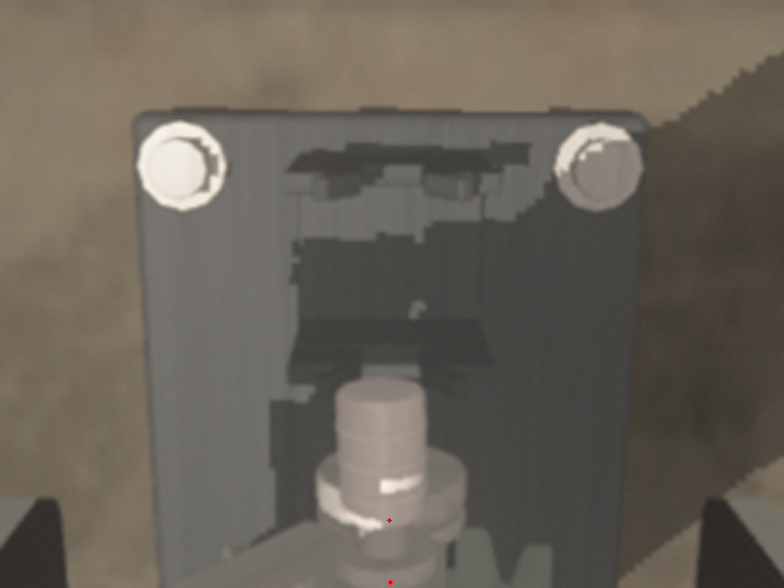

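```bash
python3 - <<'E'
from h import *
s,d=pickle.load(open('w3.pkl','rb'))
t0,t1,yaw=np.load('ped.npy'); px=np.array([np.cos(yaw),np.sin(yaw),0]);py=np.array([-px[1],px[0],0]);o=np.array([t0,t1,0])
def loc(p): p=np.atleast_2d(p)-o; return np.c_[p@px,p@py,p[:,2]].round(4)
A=np.array([180,120]);
def c(*p): return np.array(p)/2.8-.5+A
print('knob top edge',loc(atz(d,[[316,265],[316,305]],.108,s)))
print('collar',loc(atz(d,[[317,319]],.100,s)))
print('plate corners',loc(atz(d,c([135,115],[645,115]),.012,s)))
print('cheek outer corners far',loc(atz(d,c([285,180],[502,185],[290,368],[492,360]),.067,s)))
print('notch far',loc(atz(d,c([362,178],[420,178]),.067,s)))
print('tcp',loc(s['ee_pos']))
E
```

```text
knob top edge [[-0.0024  0.0809  0.108 ]
 [-0.0024  0.0602  0.108 ]]
collar [[-0.0018  0.0485  0.1   ]]
plate corners [[-0.0633  0.1243  0.012 ]
 [ 0.0631  0.1243  0.012 ]]
cheek outer corners far [[-0.0216  0.1146  0.067 ]
 [ 0.0217  0.1136  0.067 ]
 [-0.0215  0.0755  0.067 ]
 [ 0.0206  0.0772  0.067 ]]
notch far [[-0.0062  0.115   0.067 ]
 [ 0.0053  0.115   0.067 ]]
tcp [[-0.0014  0.0733  0.1364]]
```

{"name": "jog_arm", "arguments": {"targets": [[[0,0,0,30,-3,-1,1],[0,0,0,54,-3,-1,1],[0,0,0,54,-3,-1,1],[0,0,0,54,-3,-1,0],[0,0,0,54,-3,-1,0],[0,0,0,54,-3,-1,0],[0,0,0,54,-3,-1,0],[0,0,0,54,-3,-1,0]]]}}

```text
time_s: 4.72
ee_pos: [0.5466, 0.1518, 0.0822]
eef_rot: [0.708, -0.015, 0.706, 0.016]
contact_force: [4.2, 0.6, 1.3]
finger_gap: 0.0138
```

```bash
python3 - <<'E'
from look import *
s,d=look('w4',(160,100,480,340),2.4,gp)
print(s['ee_pos'],s['contact_force'],s['ft_torque'],s['finger_gap'])
E
```

```text
[0.5466446  0.15184262 0.08220656] [4.18889881 0.55204995 1.34625278] [-0.01468651 -0.90223224  0.18340581] 0.013841172623681324
```

View pics/w4.png

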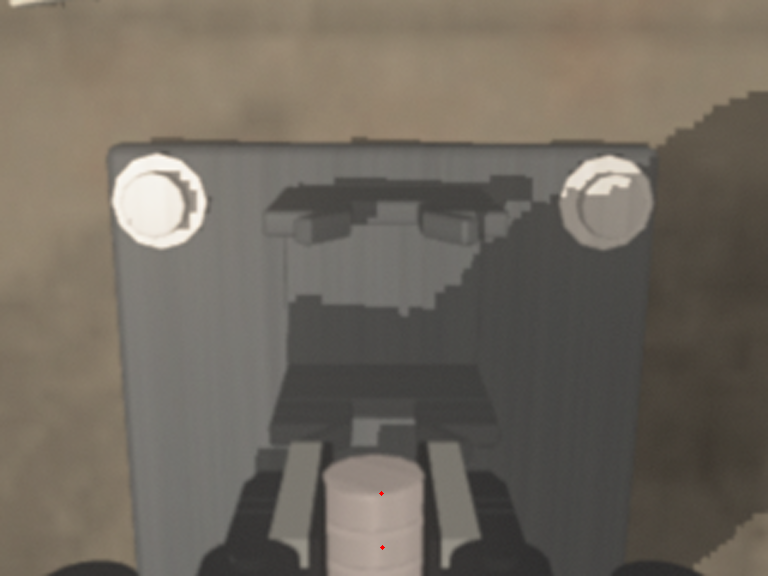

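{"name": "jog_arm", "arguments": {"targets": [[[0,0,0,0,6,0.5,0],[0,0,0,0,14,0.5,0],[0,0,0,0,22,0.5,0],[0,0,0,0,30,0.5,0],[0,0,0,0,38,0.5,0],[0,0,0,0,46,0.5,0],[0,0,0,0,54,0.5,0],[0,0,0,0,62,0.5,0],[0,0,0,0,70,0.5,0],[0,0,0,0,76,0.5,0],[0,0,0,0,76,0.5,0],[0,0,0,0,76,0.5,0],[0,0,0,0,76,0.5,0]]]}}

```text
time_s: 6.4
ee_pos: [0.542, 0.227, 0.0812]
eef_rot: [0.707, -0.015, 0.707, 0.015]
contact_force: [0.1, 0.2, -1.1]
finger_gap: 0.0141
```

```bash
python3 - <<'E'
from look import *
s,d=look('w5',(120,180,500,465),2.1,gp)
print(s['ee_pos'],s['contact_force'],s['ft_torque'],s['finger_gap'])
d2=bot.capture('top'); crop(d2,195,185,295,260,8,'top2.png'); pickle.dump(d2,open('top2.pkl','wb'))
E
```

```text
[0.54200027 0.22702763 0.08124706] [ 0.12642564  0.19448102 -1.07653619] [-0.00484477  0.0508845  -0.00848768] 0.014096355502867893
```

View pics/w5.png

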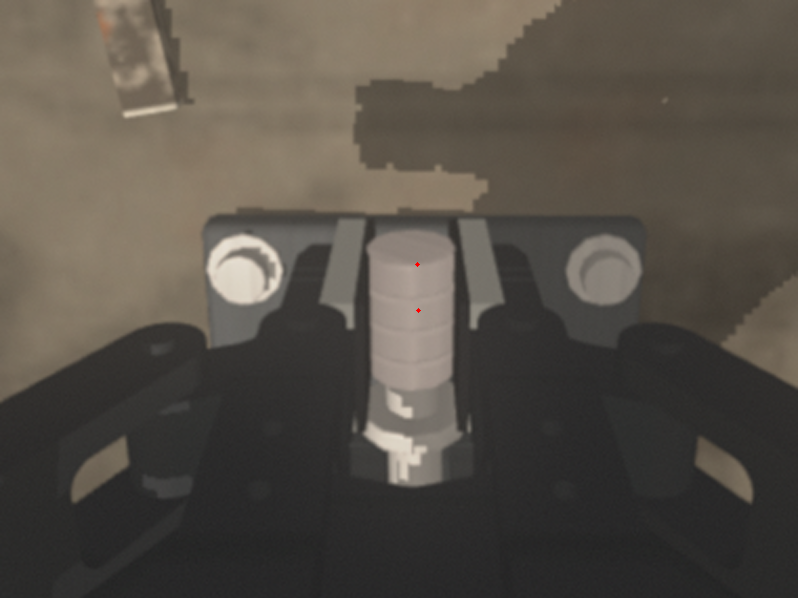

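View pics/top2.png

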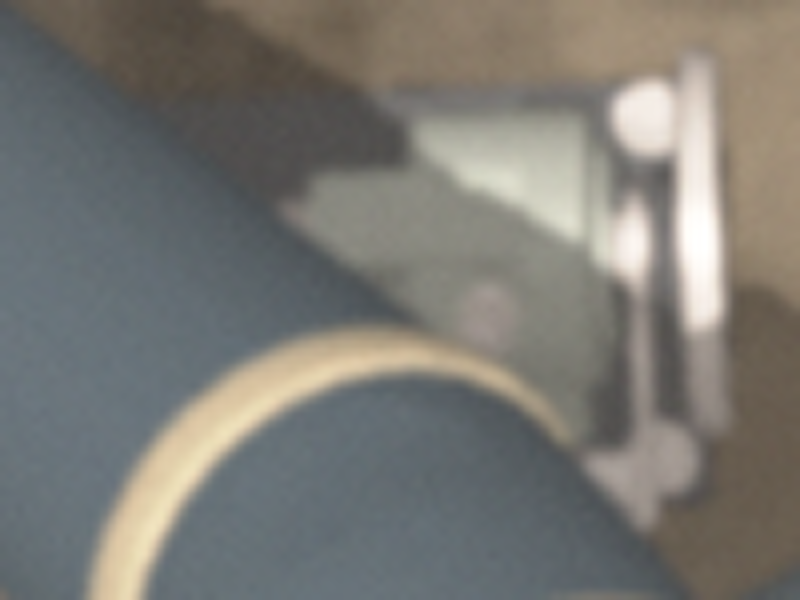

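```bash
python3 - <<'E'
from h import *
t0,t1,yaw=np.load('ped.npy'); px=np.array([np.cos(yaw),np.sin(yaw),0]);py=np.array([-px[1],px[0],0]);o=np.array([t0,t1,0])
def loc(p): p=np.atleast_2d(p)-o; return np.c_[p@px,p@py,p[:,2]].round(4)
from plant import bot
for n in('w3','w4','w5'):
    s,d=pickle.load(open(n+'.pkl','rb')); print(n,loc(s['ee_pos']),'toolyaw',np.arctan2(q2R(s['eef_rot'])[1,2],q2R(s['eef_rot'])[0,2]))
s,d=pickle.load(open('w4.pkl','rb'))
def c(*p): return np.array(p)/2.4-.5+[160,100]
print('knob',loc(atz(d,c([374,470]),.1,s)))
print('far cheek outer',loc(atz(d,c([264,215],[508,215]),.067,s)),'near',loc(atz(d,c([268,420],[500,420]),.067,s)))
print('plate',loc(atz(d,c([108,147],[655,147]),.012,s)))
print('bolts',loc(atz(d,c([159,202],[606,202]),.02,s)))
crop(d,255,160,400,300,5.5,'w4n.png')
E
```

```text
w3 [[-0.0014  0.0733  0.1364]] toolyaw 0.04410803934851683
w4 [[-0.0012  0.0701  0.0822]] toolyaw 0.0441579308875925
w5 [[-0.0025  0.1454  0.0812]] toolyaw 0.04330034921185965
knob [[-0.0025  0.0822  0.1   ]]
far cheek outer [[-0.0215  0.1157  0.067 ]
 [ 0.0209  0.1156  0.067 ]] near [[-0.0219  0.0779  0.067 ]
 [ 0.0208  0.0778  0.067 ]]
plate [[-0.0635  0.1243  0.012 ]
 [ 0.0628  0.1242  0.012 ]]
bolts [[-0.0505  0.1125  0.02  ]
 [ 0.0501  0.1124  0.02  ]]
```

View pics/w4n.png

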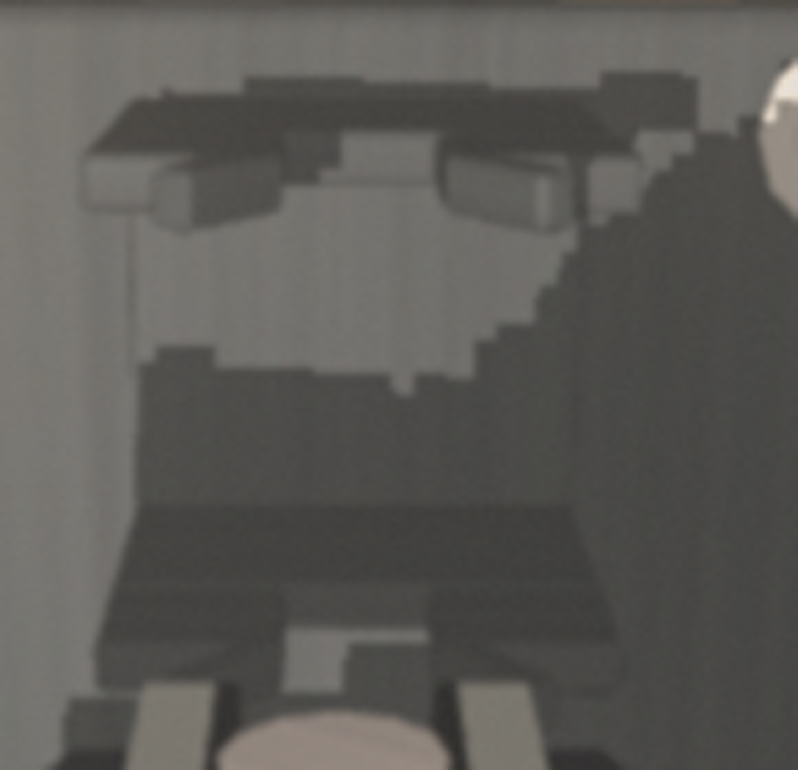

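{"name": "jog_arm", "arguments": {"targets": [[[0,0,0,0,0,3,0],[0,0,0,15,0,3,0],[0,0,0,30,0,3,0],[0,0,0,40,0,3,0],[0,0,0,48,0,3,0],[0,0,0,48,0,3,0]]]}}

```text
time_s: 7.25
ee_pos: [0.5444, 0.2274, 0.0325]
eef_rot: [0.706, -0.016, 0.707, 0.015]
contact_force: [-0.8, -0.5, -0.5]
finger_gap: 0.0139
```

```bash
python3 - <<'E'
from look import *
s,d=look('w6',(120,180,500,465),2.1,gp)
print(s['ee_pos'],s['contact_force'],s['ft_torque'],s['finger_gap'])
d2=bot.capture('scene'); crop(d2,230,170,360,260,6,'sc2.png'); pickle.dump(d2,open('sc2.pkl','wb'))
E
```

```text
[0.54443288 0.22744188 0.03248761] [-0.83090412 -0.50960278 -0.49253407] [ 0.01840551  0.00630449 -0.0229878 ] 0.013935391218377483
```

View pics/w6.png

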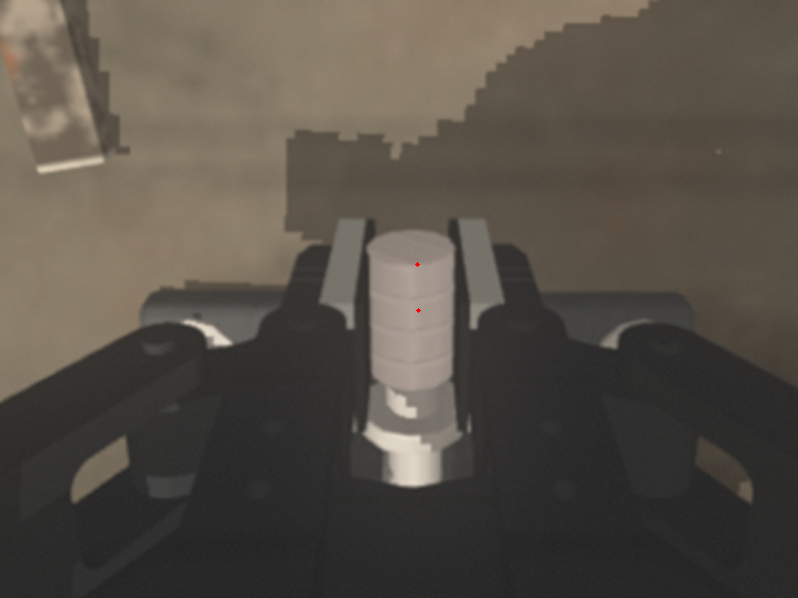

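View pics/sc2.png

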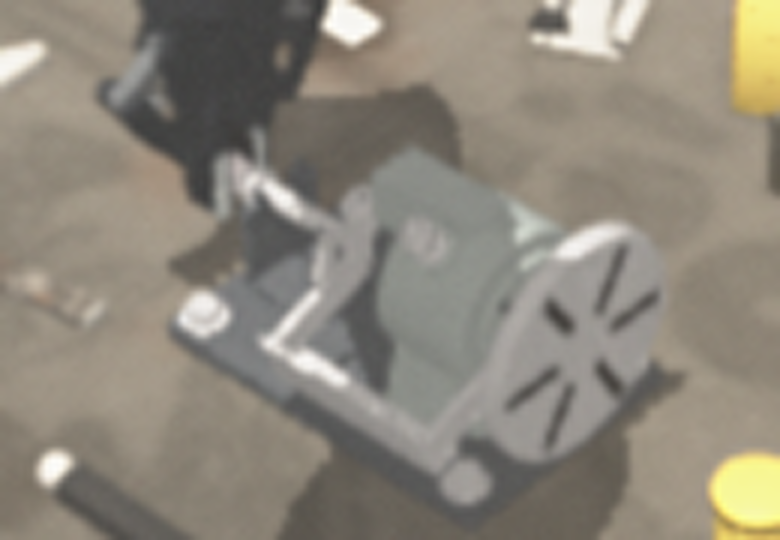

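{"name": "jog_arm", "arguments": {"targets": [[[0,0,0,2,0,0,0],[0,0,0,4,0,0,0],[0,0,0,4,0,0,0]]]}}

```text
time_s: 7.72
ee_pos: [0.5449, 0.2275, 0.0293]
eef_rot: [0.707, -0.016, 0.707, 0.015]
contact_force: [-0.7, -0.2, -0.3]
finger_gap: 0.014
```

{"name": "jog_arm", "arguments": {"targets": [[[0,0,0,1,0,0,0],[0,0,0,1,0,0,0]]]}}

```text
time_s: 7.98
ee_pos: [0.545, 0.2277, 0.0285]
eef_rot: [0.707, -0.016, 0.707, 0.016]
contact_force: [-1.0, 0.5, 0.6]
finger_gap: 0.0141
```

{"name": "jog_arm", "arguments": {"targets": [[[0,0,0,1,0,0,0],[0,0,0,1,0,0,0]]]}}

```text
time_s: 8.22
ee_pos: [0.5451, 0.2277, 0.0278]
eef_rot: [0.707, -0.016, 0.707, 0.015]
contact_force: [-0.6, 0.2, 5.2]
finger_gap: 0.0142
```

{"name": "jog_arm", "arguments": {"targets": [[[0,0,0,0,0,0,0.6],[0,0,0,0,0,0,0.6],[0,0,0,0,0,0,0.6],[0,0,0,-20,0,0,0.6],[0,0,0,-60,0,0,0.8],[0,0,0,-120,0,0,1],[0,0,0,-140,0,0,1],[0,0,0,-140,0,0,1]]]}}

```text
time_s: 9.22
ee_pos: [0.5457, 0.2281, 0.1696]
eef_rot: [0.708, -0.015, 0.705, 0.016]
contact_force: [0.2, 1.0, -0.5]
finger_gap: 0.0854
```

```bash
python3 - <<'E'
from look import *
s,d=look('w7',(0,0,640,480),1.25,gp)
print(s['ee_pos'],s['contact_force'],s['finger_gap'])
t0,t1,yaw=np.load('ped.npy'); px=np.array([np.cos(yaw),np.sin(yaw),0]);py=np.array([-px[1],px[0],0]);o=np.array([t0,t1,0])
for n in ['pin','nipple','pedestal']:
  for m in bot.masks_of(d,n)[:2]:
    ys,xs=np.where(m['region']); print(n,round(m['score'],2),np.round(m['pixel'],1),xs.min(),xs.max(),ys.min(),ys.max(),len(xs))
    if n=='pin' :
        for r in range(ys.min(),ys.max(),6): q=xs[ys==r]; print(r,q.min(),q.max(),end=';')
crop(d,240,170,400,390,2.7,'w7c.png')
E
```

```text
[0.5457349  0.22807958 0.16957212] [ 0.15414419  0.99661539 -0.47020418] 0.08536428391303938
pin 0.73 [314.8 264.7] 301 327 216 340 2162
216 310 320;222 303 325;228 303 325;234 303 325;240 302 325;246 303 325;252 305 321;258 302 326;264 301 326;270 308 321;276 308 321;282 308 321;288 309 321;294 308 322;300 308 322;306 309 322;312 309 321;318 308 321;324 308 321;330 309 322;336 310 321;pedestal 0.56 [304.5 330.7] 212 391 244 421 24280
```

View pics/w7.png

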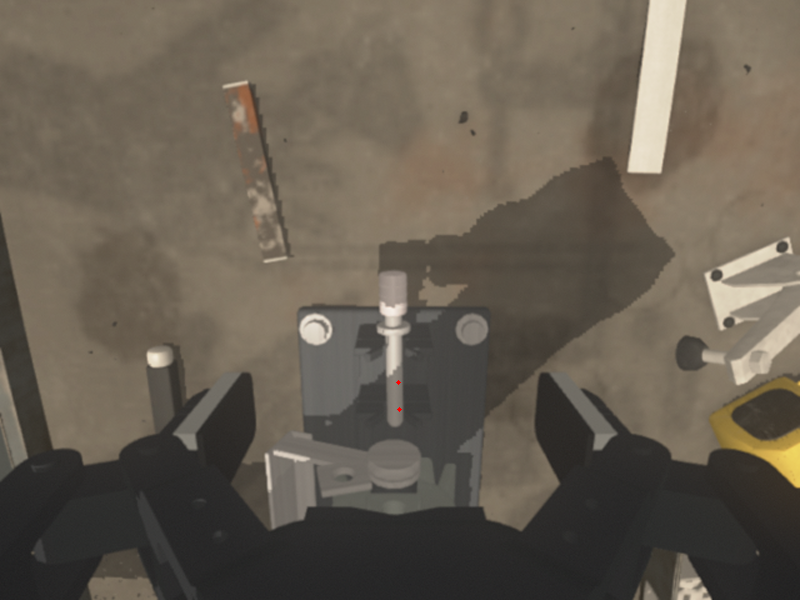

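View pics/w7c.png

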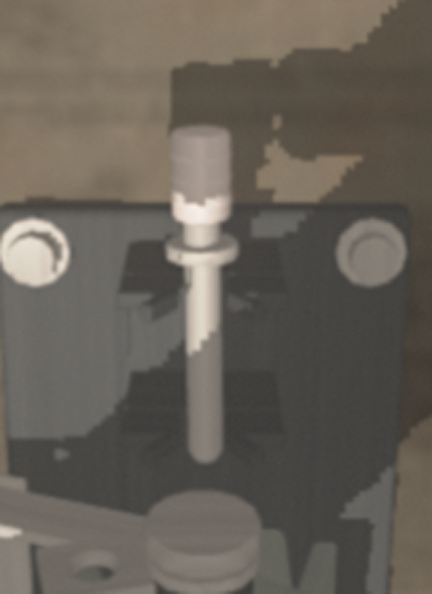

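```bash
python3 - <<'E'
from h import *
s,d=pickle.load(open('w7.pkl','rb'))
t0,t1,yaw=np.load('ped.npy'); px=np.array([np.cos(yaw),np.sin(yaw),0]);py=np.array([-px[1],px[0],0]);o=np.array([t0,t1,0])
def loc(p): p=np.atleast_2d(p)-o; return np.c_[p@px,p@py,p[:,2]].round(4)
print(loc(atz(d,[[314.2,340],[314.5,266],[314,222]],.048,s)))
print('plate corners',loc(atz(d,np.array([[300,308],[488,308]])/1.25-.5,.012,s)))
# go-to for gun view
s=__import__('plant').bot.observe(); print(s['ee_pos'],q2R(s['eef_rot']).round(4))
E
```

```text
[[-0.0006  0.0601  0.048 ]
 [-0.0002  0.1212  0.048 ]
 [-0.0005  0.1543  0.048 ]]
plate corners [[-0.0621  0.1264  0.012 ]
 [ 0.0622  0.1261  0.012 ]]
[0.54386075 0.22683657 0.16548007] [[-0.0032 -0.044   0.999 ]
 [-0.0015  0.999   0.044 ]
 [-1.     -0.0014 -0.0032]]
```

```bash
python3 - <<'E'
from h import *
from plant import bot
d=pickle.load(open('top2.pkl','rb'))
t0,t1,yaw=np.load('ped.npy'); px=np.array([np.cos(yaw),np.sin(yaw),0]);py=np.array([-px[1],px[0],0]);o=np.array([t0,t1,0])
def loc(p): p=np.atleast_2d(p)-o; return np.c_[p@px,p@py,p[:,2]].round(4)
print(loc(atz(d,np.array([[488,315]])/8-.5+[195,185],.123)))
s0=pickle.load(open('sc2.pkl','rb'))
print(loc(atz(s0,np.array([[427,240]])/6-.5+[230,170],.123)))
s=bot.observe(); R0=q2R(s['eef_rot'])
n=-np.sin(np.radians(35))*px+np.cos(np.radians(35))*np.array([0,0,1])
R1=ax(-n,px)
tip=o+.07*np.array([0,0,1])+.065*n
for y in (0,): 
    p=tip+py*y+n*(.123-.0187+.02)
    print(p,delta(s['ee_pos'],R0,p,R1).round(3))
E
```

```text
[[-0.0309 -0.008   0.123 ]]
[[-0.0335 -0.0175  0.123 ]]
[0.44246221 0.07708321 0.22506548] [ 0.00000e+00 -6.14000e-01  1.00000e-03 -5.90350e+01 -1.45225e+02
 -1.08087e+02]
```

{"name": "jog_arm", "arguments": {"targets": [[[0,0,0,-40,-30,-10,1],[0,-0.1,0,-59,-65,-40,1],[0,-0.25,0,-59,-100,-70,1],[0,-0.4,0,-59,-130,-90,1],[0,-0.55,0,-59,-155,-108,1],[0,-0.614,0,-59,-155,-108,1],[0,-0.614,0,-59,-155,-108,1],[0,-0.614,0,-59,-155,-108,1]]]}}

```text
time_s: 10.42
ee_pos: [0.4446, 0.0684, 0.2265]
eef_rot: [0.887, -0.01, 0.461, 0.02]
contact_force: [0.2, 0.3, 0.3]
finger_gap: 0.0853
```

```bash
python3 - <<'E'
from look import *
s,d=look('w8',(0,0,640,480),1.25,gp)
print(s['ee_pos'],q2R(s['eef_rot']).round(3),s['joints'].round(2),s['joint_vel'].round(3))
for m in bot.masks_of(d,'nipple')[:2]:
    ys,xs=np.where(m['region']); print(m['score'],np.round(m['pixel'],1),xs.min(),xs.max(),ys.min(),ys.max(),len(xs))
E
```

```text
[0.444607   0.06840997 0.22646301] [[ 0.575 -0.044  0.817]
 [ 0.026  0.999  0.036]
 [-0.818  0.001  0.576]] [ 0.37 -0.13 -0.66  2.41  0.3   0.25 -0.53] [-0.005  0.008  0.003 -0.013  0.004 -0.003 -0.007]
0.68 [313.8 226.7] 300 326 211 240 607
0.15 [295.8  61.4] 287 307 16 134 1505
```

View pics/w8.png

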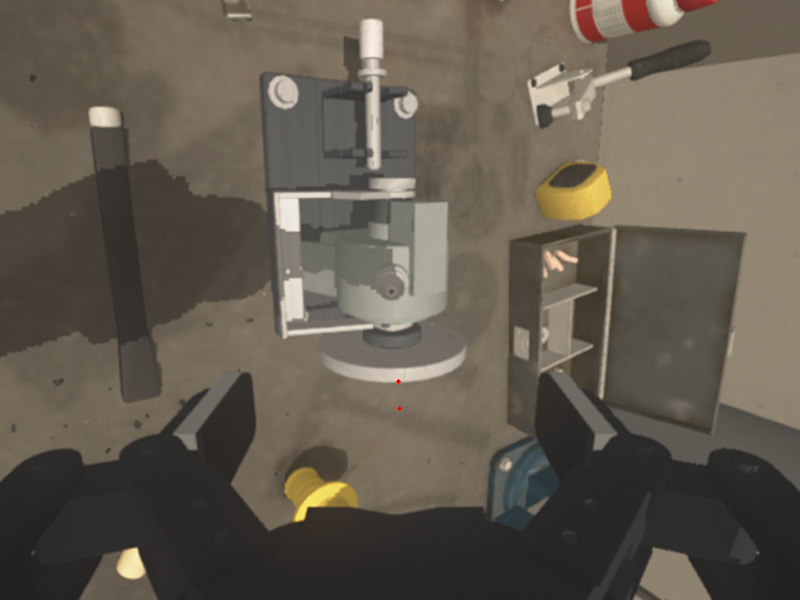

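```bash
python3 - <<'E'
from h import *
s,d=pickle.load(open('w8.pkl','rb'))
crop(d,265,195,365,270,8,'w8c.png')
E
```

```text
(no output)
```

View pics/w8c.png

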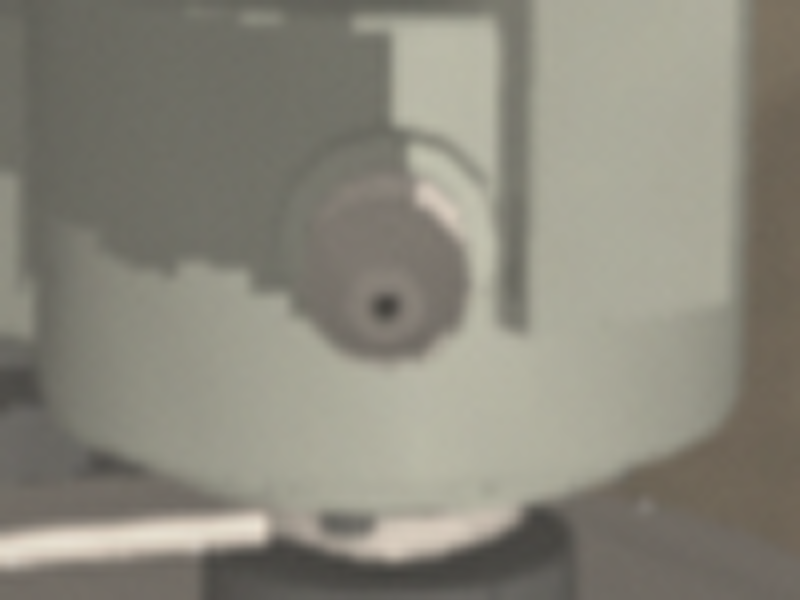

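```bash
python3 - <<'E'
from h import *
t0,t1,yaw=np.load('ped.npy'); px=np.array([np.cos(yaw),np.sin(yaw),0]);py=np.array([-px[1],px[0],0]);o=np.array([t0,t1,0])
def loc(p): p=np.atleast_2d(p)-o; return np.c_[p@px,p@py,p[:,2]].round(4)
s,d=pickle.load(open('w8.pkl','rb')); dt=pickle.load(open('top2.pkl','rb')); sc=pickle.load(open('sc2.pkl','rb'))
views=[(d,[312.6,232.6],s),(dt,np.array([488,315])/8-.5+[195,185],None),(sc,np.array([427,240])/6-.5+[230,170],None)]
rays=[(lambda r:(r[0],r[1][0]))(ray(a,[b],c)) for a,b,c in views]
def tri(rs):
    A=sum(np.eye(3)-np.outer(v,v) for c,v in rs); b=sum((np.eye(3)-np.outer(v,v))@c for c,v in rs); return np.linalg.solve(A,b)
for sel in ([0,1],[0,2],[0,1,2]):
    print(sel,loc(tri([rays[i] for i in sel])))
# single ray: intersect with ped x = -h*tan, i.e. plane: points (−.574 r, y, .07+.819 r): solve x + tan35*(z-.07)=0
c,v=rays[0]; l=lambda p:p@px
nn=px+np.tan(np.radians(35))*np.array([0,0,1]); k=((o+[0,0,.07]-c)@nn)/(v@nn); P=c+k*v; print('w8 in x-z plane',loc(P), 'r',np.hypot(loc(P)[0,0],loc(P)[0,2]-.07))
for r in(.06,.065,.07):
    print(r,proj(d,[o+py*yy+px*(-np.sin(.6109)*r)+np.array([0,0,.07+np.cos(.6109)*r]) for yy in(-.008,-.012)],s))
E
```

```text
[0, 1] [[-0.0312 -0.0096  0.1161]]
[0, 2] [[-0.0303 -0.0124  0.1157]]
[0, 1, 2] [[-0.0295 -0.0104  0.115 ]]
w8 in x-z plane [[-0.1185  0.026   0.2392]] r 0.20656933460705149
0.06 [[313.76118008 228.95337631]
 [313.77483711 234.1893835 ]]
0.065 [[313.74622547 230.56121998]
 [313.76018864 235.88267929]]
0.07 [[313.73074035 232.22649006]
 [313.74502312 237.63619142]]
```

```bash
python3 - <<'E'
from look import *
s=bot.observe(); R0=q2R(s['eef_rot']); yaw=np.load('ped.npy')[2]
R1=ax([0,0,-1],[np.cos(yaw),np.sin(yaw),0])
print(delta(s['ee_pos'],R0,[.482,-.253,.21],R1).round(3))
print(delta(s['ee_pos'],R0,[.482,-.1,.21],R1).round(3))
E
```

```text
[ 0.00000e+00  6.14000e-01 -1.00000e-03  2.63420e+01 -3.23008e+02
  9.28400e+00]
[ 0.00000e+00  6.14000e-01 -1.00000e-03  3.04320e+01 -1.70161e+02
  1.47510e+01]
```

{"name": "jog_arm", "arguments": {"targets": [[[0,0.1,0,3,-40,3,1],[0,0.25,0,10,-95,10,1],[0,0.4,0,20,-150,14,1],[0,0.55,0,28,-205,12,1],[0,0.614,0,27,-260,11,1],[0,0.614,0,26,-310,10,1],[0,0.614,0,26,-323,9,1],[0,0.614,0,26,-323,9,1],[0,0.614,0,26,-323,9,1]]]}}

```text
time_s: 11.65
ee_pos: [0.4809, -0.2516, 0.2101]
eef_rot: [0.707, -0.016, 0.707, 0.017]
contact_force: [0.7, 0.7, -0.0]
finger_gap: 0.085
```

```bash
python3 - <<'E'
from look import *
s,d=look('w9',(0,0,640,480),1.25,gp)
print(s['ee_pos'],q2R(s['eef_rot']).round(3),s['joint_vel'].round(3))
for m in bot.masks_of(d,'gun')[:4]:
    ys,xs=np.where(m['region']); print(m['score'],np.round(m['pixel'],1),xs.min(),xs.max(),ys.min(),ys.max(),len(xs))
E
```

```text
[ 0.48086513 -0.25158221  0.21009737] [[-0.    -0.047  0.999]
 [ 0.001  0.999  0.047]
 [-1.     0.001 -0.   ]] [-0.005 -0.01  -0.004  0.003  0.005 -0.     0.001]
0.92 [207.4 356.4] 186 221 317 393 1230
0.91 [317.3 234.4] 281 354 193 281 5032
0.72 [317.1 362.2] 286 348 316 411 4471
0.68 [365.1  57.3] 324 405 7 102 5959
```

View pics/w9.png

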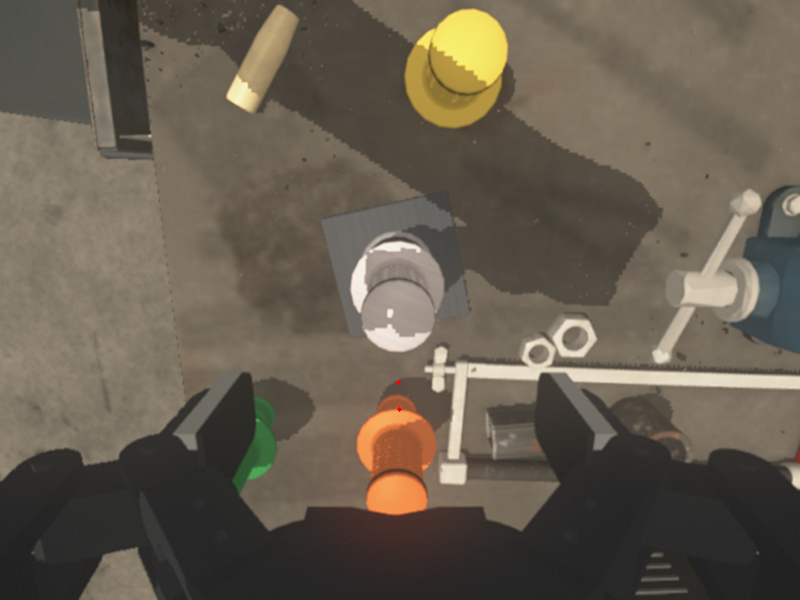

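```bash
python3 - <<'E'
from look import *
s,d=pickle.load(open('w9.pkl','rb'))
crop(d,250,170,390,300,5,'w9c.png')
c=np.array([[397.5,313.5]])/1.25-.5
print('cap',atz(d,c,.133,s),'flange',atz(d,np.array([[397,288]])/1.25-.5,.071,s))
print(proj(d,[s['ee_pos']],s))
E
```

```text
cap [[ 0.48083899 -0.25121673  0.133     ]] flange [[ 0.48094463 -0.25354237  0.071     ]]
[[318.43205902 305.32987939]]
```

View pics/w9c.png

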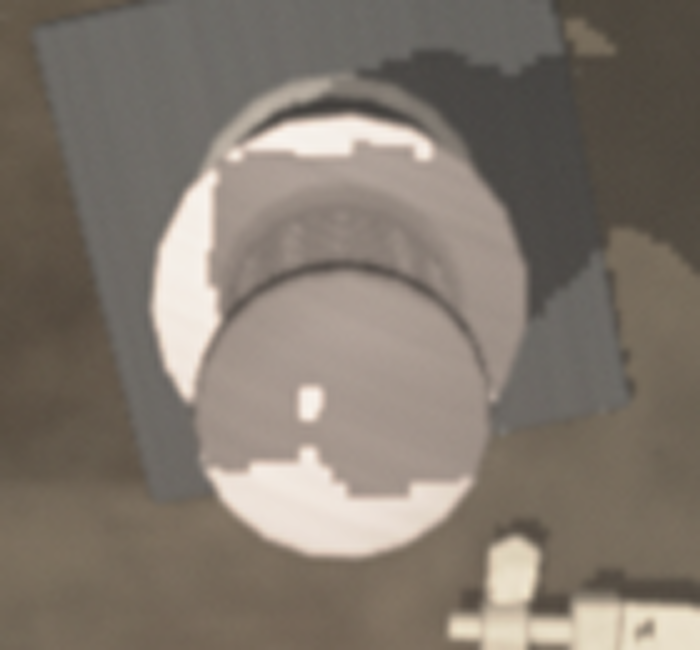

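{"name": "jog_arm", "arguments": {"targets": [[[0,0,0,30,-1,1,1],[0,0,0,70,-1,1,1],[0,0,0,105,-1,1,1],[0,0,0,127,-1,1,1],[0,0,0,127,-1,1,1],[0,0,0,127,-1,1,0],[0,0,0,127,-1,1,0],[0,0,0,127,-1,1,0],[0,0,0,127,-1,1,0]]]}}

```text
time_s: 12.88
ee_pos: [0.4821, -0.2549, 0.0844]
eef_rot: [0.708, -0.016, 0.706, 0.015]
contact_force: [-0.2, 1.3, 6.6]
finger_gap: 0.0327
```

```bash
python3 - <<'E'
from look import *
s,d=look('w10',(0,0,640,480),1.25,gp)
print(s['ee_pos'],q2R(s['eef_rot']).round(3),s['contact_force'],s['ft_torque'],s['finger_gap'])
E
```

```text
[ 0.48209446 -0.25488376  0.08439437] [[ 0.002 -0.044  0.999]
 [-0.001  0.999  0.044]
 [-1.    -0.001  0.002]] [-0.16712565  1.27120584  6.63875295] [ 0.10769394  0.31967797 -0.0364853 ] 0.032651149195861894
```

View pics/w10.png

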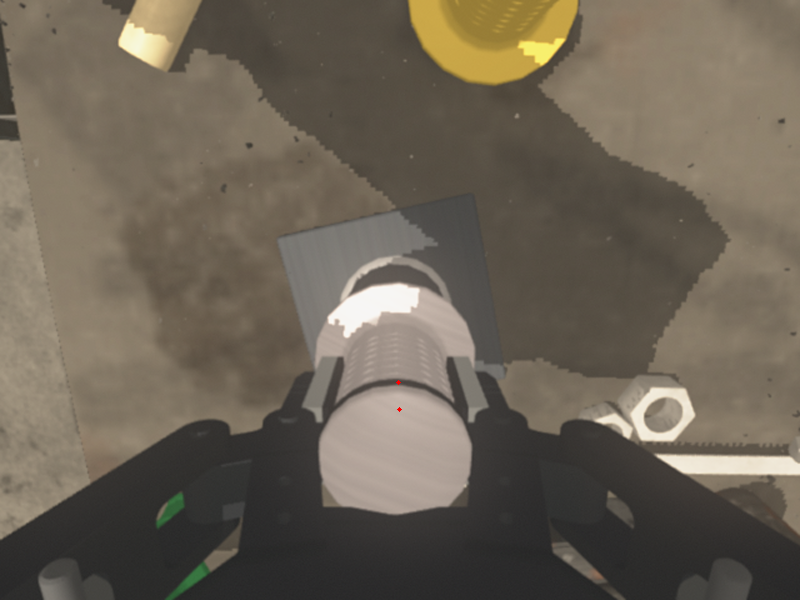

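{"name": "jog_arm", "arguments": {"targets": [[[0,0,0,-15,0,0,0],[0,0,0,-40,0,0,0],[0,0,0,-70,0,0,0],[0,0,0,-110,0,0,0],[0,0,0,-145,0,0,0],[0,0,0,-150,0,0,0],[0,0,0,-150,0,0,0]]]}}

```text
time_s: 13.8
ee_pos: [0.4806, -0.2543, 0.2324]
eef_rot: [0.706, -0.015, 0.707, 0.016]
contact_force: [-0.8, -1.2, -2.9]
finger_gap: 0.0327
```

```bash
python3 - <<'E'
from look import *
s,d=look('w11',(200,150,440,430),2.1,gp)
print(s['ee_pos'],q2R(s['eef_rot']).round(3),s['contact_force'],s['ft_torque'],s['finger_gap'])
d2=bot.capture('scene'); pickle.dump(d2,open('sc3.pkl','wb')); crop(d2,260,150,480,350,3.5,'sc3.png')
E
```

```text
[ 0.48059774 -0.25434639  0.23243634] [[-0.001 -0.044  0.999]
 [ 0.001  0.999  0.044]
 [-1.     0.001 -0.001]] [-0.82222867 -1.16928045 -2.93450513] [-0.01603443  0.04177879 -0.01038783] 0.03274799628576035
```

View pics/w11.png

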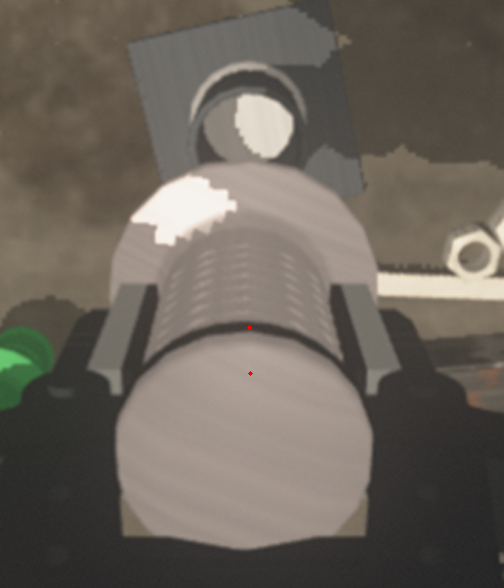

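View pics/sc3.png

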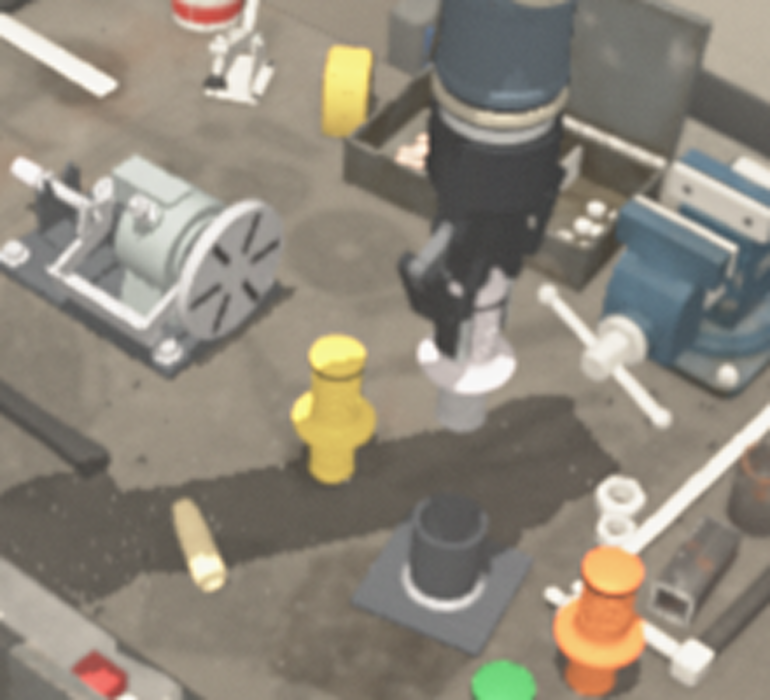

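```bash
python3 - <<'E'
from look import *
s,d=pickle.load(open('w11.pkl','rb')); sc=pickle.load(open('sc3.pkl','rb'))
R0=q2R(s['eef_rot']); T=lambda p:s['ee_pos']+np.asarray(p)@R0.T
th=np.linspace(0,2*np.pi,60)
def circ(x,r,yg=0,zg=0): return np.c_[0*th+x,yg+r*np.cos(th),zg+r*np.sin(th)]
yg=0.0015
L=[circ(.0644-a,r,yg) for a,r in((.113,.0185),(.101,.0185),(.101,.017),(.051,.029),(.046,.029),(0,.0165))]
for dd,st,box,sc_,nm in((d,s,(200,150,440,430),2.1,'m11.png'),(sc,None,(340,200,460,300),6.5,'m11s.png')):
    pts=np.vstack([proj(dd,T(c),st) for c in L]); crop(dd,*box,sc_,nm,pts)
E
```

```text
(no output)
```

View pics/m11.png

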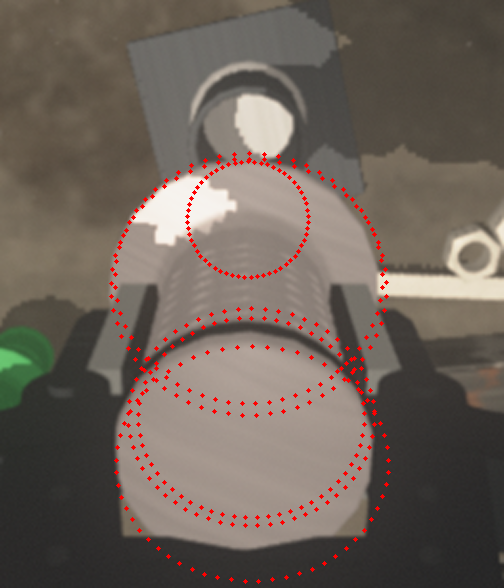

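View pics/m11s.png

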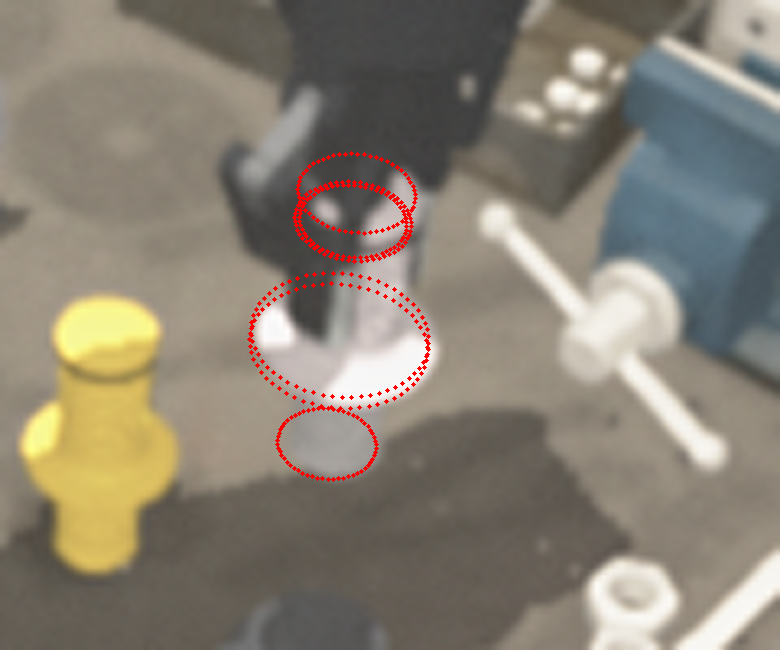

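```bash
cat > tgt.py <<'E'
from look import *
t0,t1,yaw=np.load('ped.npy'); px=np.array([np.cos(yaw),np.sin(yaw),0]);py=np.array([-px[1],px[0],0]);o=np.array([t0,t1,0]);Z=np.array([0,0,1.])
n=-np.sin(np.radians(35))*px+np.cos(np.radians(35))*Z
tip=o+px*-.0323+py*-.010+Z*.1161
R1=ax(-n,px)
def tcp(h,m=.067,yg=.0015): return tip+n*(h+m)-R1[:,1]*yg
E
python3 - <<'E'
from tgt import *
s=bot.observe(); R0=q2R(s['eef_rot'])
for h in (.04,.02,0): print(h,tcp(h),delta(s['ee_pos'],R0,tcp(h),R1).round(3))
E
```

```text
0.04 [0.45786049 0.06625213 0.20374927] [-1.00000e-03 -6.14000e-01 -2.00000e-03  2.81620e+01  3.21018e+02
 -8.12100e+00]
0.02 [0.46932084 0.06675832 0.18736623] [-1.00000e-03 -6.14000e-01 -2.00000e-03  4.45070e+01  3.20993e+02
  3.40400e+00]
0 [0.4807812  0.06726452 0.17098319] [-1.00000e-03 -6.14000e-01 -2.00000e-03  6.08520e+01  3.20968e+02
  1.49290e+01]
```

{"name": "jog_arm", "arguments": {"targets": [[[0,0,0,-5,45,0,0],[0,0,0,-5,95,0,0],[0,0,0,-5,150,-2,0],[0,-0.1,0,-5,205,-6,0],[0,-0.25,0,-5,255,-15,0],[0,-0.4,0,0,295,-18,0],[0,-0.55,0,15,321,-14,0],[0,-0.614,0,28,321,-8,0],[0,-0.614,0,28,321,-8,0],[0,-0.614,0,28,321,-8,0]]]}}

```text
time_s: 15.15
ee_pos: [0.4574, 0.065, 0.203]
eef_rot: [0.886, -0.011, 0.463, 0.019]
contact_force: [-0.3, -0.3, -2.8]
finger_gap: 0.0326
```

```bash
python3 - <<'E'
from tgt import *
s,d=look('w12',(0,0,640,480),1.25)
print(s['ee_pos'],s['joints'].round(2),s['joint_vel'].round(3),s['contact_force'],s['finger_gap'])
R0=q2R(s['eef_rot']); print('axis err',np.degrees(np.arccos(R0[:,0]@-n)), delta(s['ee_pos'],R0,tcp(.01),R1).round(3))
sc=bot.capture('scene'); pickle.dump(sc,open('sc4.pkl','wb'))
T=lambda p:s['ee_pos']+np.asarray(p)@R0.T
th=np.linspace(0,2*np.pi,60)
def circ(x,r,yg=0.0015,zg=0): return np.c_[0*th+x,yg+r*np.cos(th),zg+r*np.sin(th)]
L=[circ(.067-a,r) for a,r in((.113,.0185),(.051,.029),(0,.0165))]
pts=np.vstack([proj(sc,T(c)) for c in L]+[proj(sc,[tip,tip-.01*n,tip-.025*n])])
crop(sc,255,150,375,240,6.5,'sc4.png',pts); crop(sc,255,150,375,240,6.5,'sc4r.png')
E
```

```text
[0.45741945 0.06502376 0.20297823] [ 0.17 -0.05 -0.49  2.42  0.68  0.22 -0.91] [-0.01  -0.009  0.025 -0.037 -0.035  0.01   0.033] [-0.25746224 -0.28640424 -2.77688646] 0.0325526741664484
axis err 0.12871105968500335 [ 1.0000e-03 -2.0000e-03  1.0000e-03  2.9649e+01  1.2390e+00  9.0700e-01]
```

View pics/w12.png

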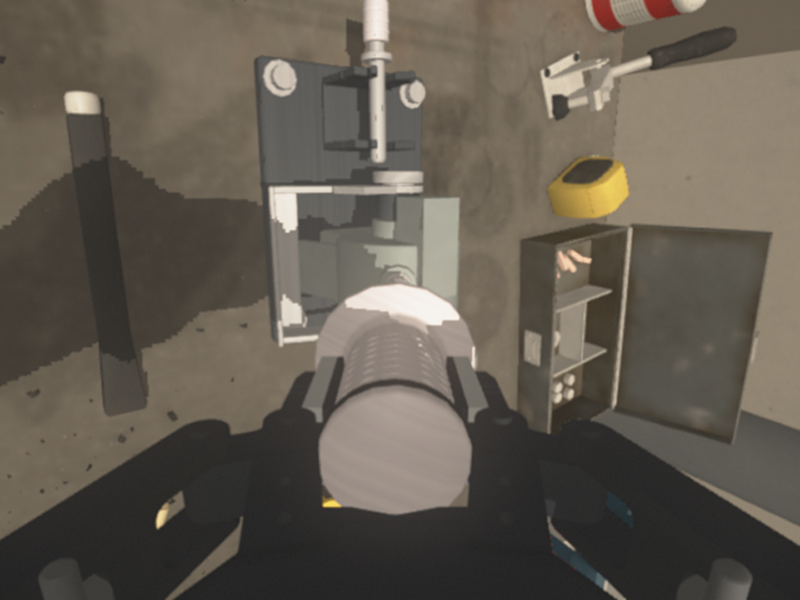

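View pics/sc4.png

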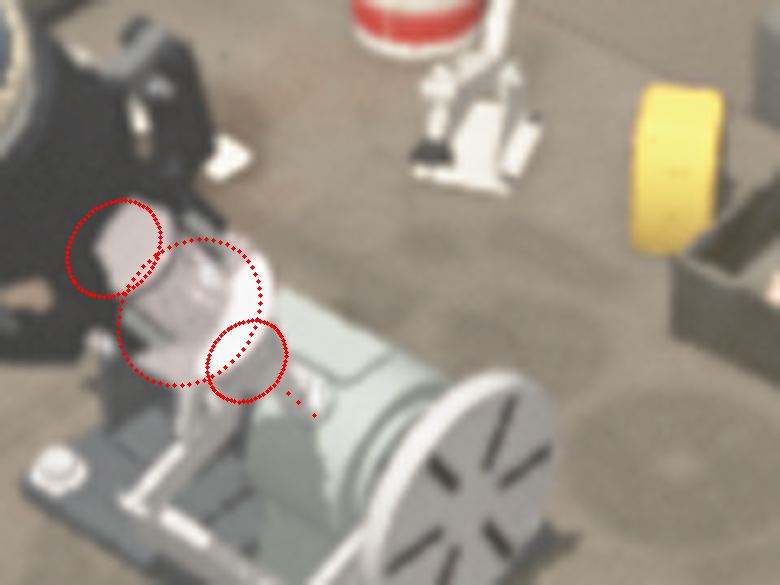

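View pics/sc4r.png

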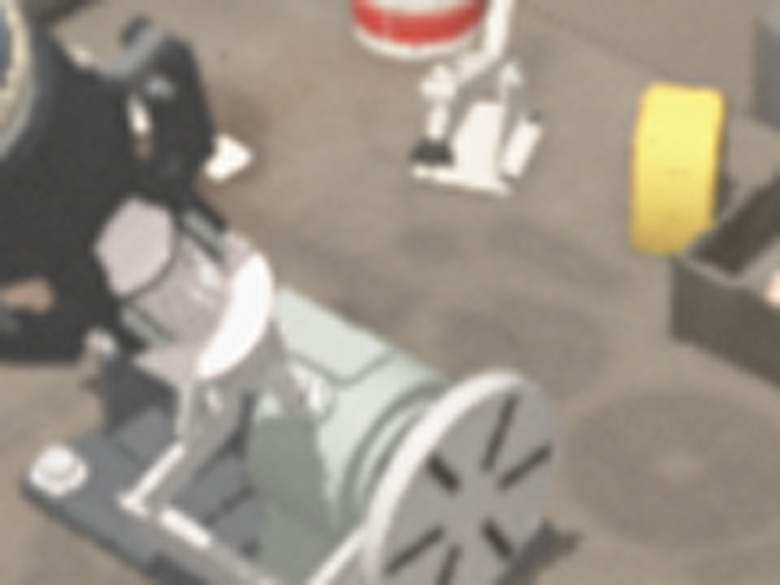

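{"name": "jog_arm", "arguments": {"targets": [[[0,0,0,8,0.5,0.3,0],[0,0,0,16,1,0.5,0],[0,0,0,25,1,0.5,0],[0,0,0,25,1,0.5,0],[0,0,0,25,1,0.5,0]]]}}

```text
time_s: 15.88
ee_pos: [0.4744, 0.0677, 0.1852]
eef_rot: [0.887, -0.01, 0.46, 0.02]
contact_force: [-0.1, 0.1, -2.2]
finger_gap: 0.0327
```

```bash
python3 - <<'E'
from tgt import *
s=bot.observe()
print(s['ee_pos'],s['joints'].round(2),s['joint_vel'].round(3),s['contact_force'],s['finger_gap'])
R0=q2R(s['eef_rot']); print('axis err',np.degrees(np.arccos(R0[:,0]@-n)), delta(s['ee_pos'],R0,tcp(0),R1).round(3))
sc=bot.capture('scene'); pickle.dump(sc,open('sc5.pkl','wb'))
dt=bot.capture('top'); pickle.dump(dt,open('top5.pkl','wb'))
crop(dt,195,165,295,240,8,'top5.png')
crop(sc,255,150,375,240,6.5,'sc5r.png')
E
```

```text
[0.47442527 0.06773664 0.18518469] [ 0.35  0.04 -0.68  2.41  1.05  0.21 -1.27] [ 0.698  0.029 -0.634 -0.018  0.071 -0.032 -0.03 ] [-0.07972147  0.10017034 -2.16887762] 0.03271827584966077
axis err 0.17776339196552488 [-0.0000e+00  3.0000e-03 -1.0000e-03  1.5254e+01 -7.6100e-01 -3.0080e+00]
```

View pics/sc5r.png

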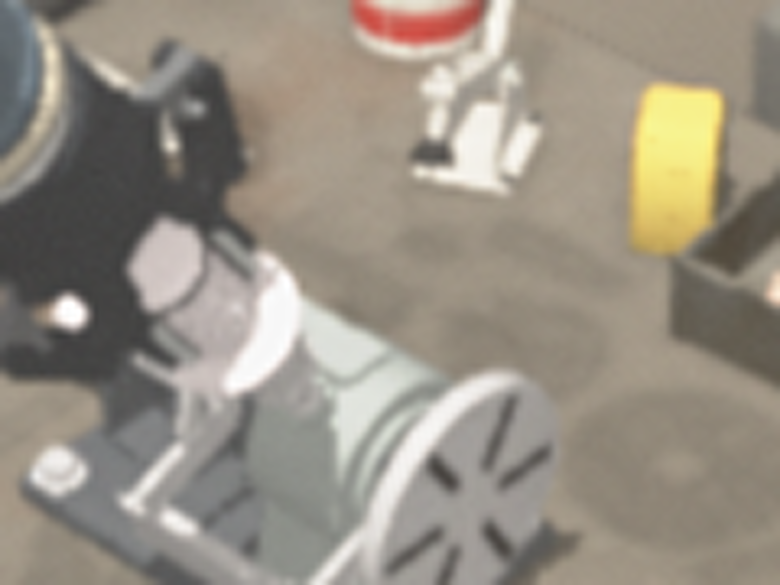

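View pics/top5.png

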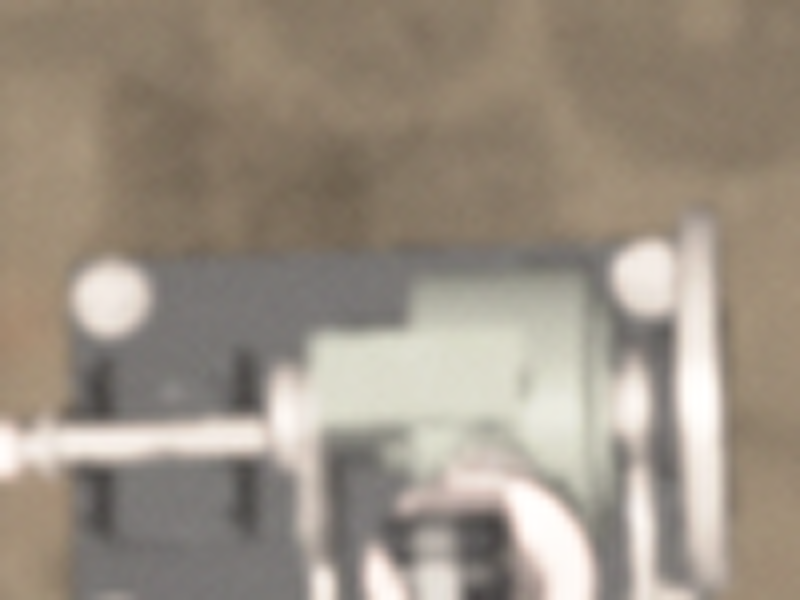

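```bash
python3 - <<'E'
from tgt import *
s=bot.observe()
print(s['time_s'],s['ee_pos'],s['joints'].round(4),s['joint_vel'].round(3))
R0=q2R(s['eef_rot']); print(delta(s['ee_pos'],R0,tcp(0),R1).round(3))
E
```

```text
15.975 [0.47452765 0.06676073 0.18530547] [ 0.3495  0.037  -0.68    2.4096  1.0511  0.2116 -1.2657] [-0.049 -0.006  0.06   0.005 -0.001  0.002 -0.002]
[-2.0000e-03  3.0000e-03  1.0000e-03  1.5318e+01  2.3400e-01 -3.1310e+00]
```

```bash
cat > kin.py <<'E'
from h import *
import itertools, glob
from scipy.optimize import least_squares
def Ry(a): c,s=np.cos(a),np.sin(a); return np.array([[c,0,s],[0,1,0],[-s,0,c]])
def Rz(a): c,s=np.cos(a),np.sin(a); return np.array([[c,-s,0],[s,c,0],[0,0,1]])
def fk(q,p,sg):
    d1,d3,a3,a4,d5,a6,d7,psi,b=p
    T=np.eye(3);x=np.zeros(3)
    T=Rz(sg[0]*q[0]+b); x=np.array([0,0,d1]); T=T@Ry(q[1]); x=x+T@[0,0,d3]
    T=T@Rz(sg[1]*q[2]); x=x+T@[a3,0,0]; T=T@Ry(q[3]); x=x+T@[a4,0,d5]
    T=T@Rz(sg[2]*q[4]); T=T@Ry(q[5]); x=x+T@[a6,0,d7]
    T=T@Rz(sg[3]*q[6]+psi)
    # tool: x along z_link
    return x,T@np.array([[0,0,1],[0,1,0],[-1,0,0]]).astype(float)
def data():
    D=[]
    for f in sorted(glob.glob('w*.pkl')):
        s=pickle.load(open(f,'rb'))
        if isinstance(s,tuple): s=s[0]; D.append((s['joints'],s['ee_pos'],q2R(s['eef_rot'])))
    from plant import bot
    s=bot.observe(); D.append((s['joints'],s['ee_pos'],q2R(s['eef_rot'])))
    q=np.array([1.09211379,0.46945726,-0.04857491,1.53371901,0.02412516,1.1409934,-0.08234579])
    D.append((q,np.array([.29320265,-.60733355,.23024008]),q2R([0.59828997,0.37625702,0.59952028,-0.37557316])))
    return D
E
python3 - <<'E'
from kin import *
D=data(); best=None
for sg in itertools.product([-1,1],repeat=4):
  for psi in (0,np.pi/2,np.pi,-np.pi/2):
    f=lambda p: np.concatenate([np.r_[x-P,.1*(T-M).ravel()] for q,P,M in D for x,T in [fk(q,p,sg)]])
    r=least_squares(f,[.3,.3,0,0,.3,0,.3,psi,0])
    if best is None or r.cost<best[0]: best=(r.cost,sg,r.x); print(r.cost,sg,r.x.round(4),np.abs(r.fun).max())
pickle.dump(best,open('kin.pkl','wb'))
E
```

```text
0.5201839205755281 (-1, -1, -1, -1) [ 0.2359  0.547   0.0194  0.013   0.4635  0.0088  0.2845 -0.0705 -0.0735] 0.1999999915963722
0.5201589592232598 (-1, -1, -1, -1) [ 0.236   0.5464  0.0195  0.013   0.4634  0.0087  0.2841  1.5004 -0.0739] 0.1999999915963722
0.5201298986210933 (-1, -1, -1, -1) [ 0.2361  0.5456  0.0198  0.013   0.4633  0.0085  0.2835  3.0704 -0.0744] 0.1999999915963722
0.506230165738915 (-1, -1, 1, -1) [ 0.0442  0.2909  0.1018 -0.1251  0.3133 -0.0558  0.0235  1.7705 -0.0963] 0.19999946302897703
0.5062301653249862 (-1, -1, 1, -1) [ 0.0442  0.2909  0.1018 -0.1251  0.3133 -0.0558  0.0235  1.7706 -0.0963] 0.19999946302897703
0.506230162821483 (-1, -1, 1, -1) [ 0.0443  0.291   0.1018 -0.125   0.3134 -0.0557  0.0236  1.7784 -0.0964] 0.19999946302897703
0.5057765379204481 (-1, -1, 1, 1) [ 0.044   0.2905  0.1018 -0.1253  0.3131 -0.0559  0.0231 -3.0506 -0.0959] 0.19999946302897703
0.5057765365670734 (-1, -1, 1, 1) [ 0.0439  0.2904  0.1018 -0.1254  0.3131 -0.056   0.0231  3.2252 -0.0958] 0.19999946302897703
```

```bash
sed -i 's/\[\[0,0,1\],\[0,1,0\],\[-1,0,0\]\]).astype/[[0,0,-1],[0,1,0],[1,0,0]]).astype/' kin.py
python3 - <<'E'
from kin import *
D=data(); best=None
for sg in itertools.product([-1,1],repeat=4):
  for psi in (0,np.pi/2,np.pi,-np.pi/2):
    f=lambda p: np.concatenate([np.r_[x-P,.1*(T-M).ravel()] for q,P,M in D for x,T in [fk(q,p,sg)]])
    r=least_squares(f,[.3,.3,0,0,.3,0,.3,psi,0])
    if best is None or r.cost<best[0]: best=(r.cost,sg,r.x); print(r.cost,sg,r.x.round(4),np.abs(r.fun).max())
pickle.dump(best,open('kin.pkl','wb'))
E
```

```text
0.00024095644962712125 (-1, -1, -1, -1) [ 0.2357  0.5484  0.0189  0.0131  0.4638  0.0092  0.2856 -0.0696 -0.0727] 0.0073815492417590445
0.0002409564496271191 (-1, -1, -1, -1) [ 0.2357  0.5484  0.0189  0.0131  0.4638  0.0092  0.2856 -0.0696 -0.0727] 0.007381549104076179
```

```bash
cat >> kin.py <<'E'
def fk2(q,p):
    # general constant offsets between joints
    d1,psi,b=p[:3]; o3=p[3:6]; o5=p[6:9]; o7=p[9:12]
    T=Rz(-q[0]+b); x=np.array([0,0,d1]); x=x+T@[0,p[12],0]; T=T@Ry(q[1]); 
    T=T@Rz(-q[2]); x=x+T@o3; T=T@Ry(q[3]); T=T@Rz(-q[4]);x=x+T@o5;  T=T@Ry(q[5]);T=T@Rz(-q[6]+psi); x=x+T@o7
    return x,T@np.array([[0,0,-1],[0,1,0],[1,0,0]]).astype(float)
E
python3 - <<'E'
from kin import *
D=data()
f=lambda p: np.concatenate([np.r_[x-P,.3*(T-M).ravel()] for q,P,M in D for x,T in [fk2(q,p)]])
r=least_squares(f,[.236,0,0,0,0,.55,0,0,.46,0,0,.285,0]); print(r.cost,r.x.round(4),np.abs(r.fun).max())
pickle.dump(r.x,open('kin2.pkl','wb'))
for q,P,M in D:
    x,T=fk2(q,r.x); print(((x-P)*1e3).round(2),(R.from_matrix(M.T@T).as_rotvec()*1e3).round(1))
E
```

```text
1.88412986006966e-17 [ 2.377e-01  0.000e+00  0.000e+00 -0.000e+00 -1.540e-02  5.542e-01
  0.000e+00 -4.000e-04  4.668e-01  0.000e+00  0.000e+00  3.060e-01
 -2.640e-02] 3.4984490686882676e-09
[-0.  0.  0.] [-0. -0. -0.]
[ 0.  0. -0.] [-0. -0.  0.]
[ 0.  0. -0.] [-0.  0. -0.]
[ 0. -0.  0.] [-0. -0.  0.]
[-0.  0. -0.] [-0.  0.  0.]
[-0.  0. -0.] [-0.  0.  0.]
[ 0.  0. -0.] [-0. -0. -0.]
[ 0.  0. -0.] [-0. -0. -0.]
[0. 0. 0.] [-0.  0.  0.]
[-0.  0.  0.] [-0.  0.  0.]
[ 0.  0. -0.] [-0.  0. -0.]
[-0. -0.  0.] [-0.  0.  0.]
[-0.  0.  0.] [ 0. -0.  0.]
```

```bash
cat > ik.py <<'E'
from tgt import *
import kin
P=pickle.load(open('kin2.pkl','rb'))
lo=np.array([-2.59,-.33,-1.39,.1,-1.04,.21,-2.66]);hi=np.array([2.59,1.99,1.29,2.45,4.18,1.99,2.66])
def ik(p,Rm,q3,q0):
    def f(q):
        x,T=kin.fk2(q,P); return np.r_[(x-p)*10,R.from_matrix(Rm.T@T).as_rotvec(),(q[2]-q3)*3]
    m=.012
    r=kin.least_squares(f,np.clip(q0,lo+m+1e-3,hi-m-1e-3),bounds=(lo+m,hi-m)); return r.x,np.abs(r.fun[:6]).max()
E
python3 - <<'E'
from ik import *
s=bot.observe(); q=s['joints']; print(q.round(3))
for h in (.0153,0,-.02,-.035):
  for q3 in np.arange(-1.3,1.3,.2):
    best=None
    for q0 in (q,[q3*-.8,0.3,q3,2.2,.3,.4,-.5],[.5,.1,q3,2.4,1.5,.3,-1.5],[0,.1,q3,2.3,-.5,.3,.5]):
        r=ik(tcp(h),R1,q3,np.array(q0,float))
        if best is None or r[1]<best[1]: best=r
    if best[1]<3e-3: print(h,q3.round(2),best[0].round(3),best[1].round(5))
E
```

```text
[ 0.35   0.037 -0.68   2.41   1.051  0.212 -1.266]
0.0153 -1.3 [ 0.942  0.132 -1.3    2.396  1.222  0.3   -1.392] 0.0
0.0153 -1.1 [ 0.762  0.082 -1.1    2.4    1.144  0.249 -1.332] 0.0
0.0153 -0.9 [ 0.568  0.056 -0.9    2.406  1.091  0.225 -1.293] 0.0
0 -1.3 [ 0.893  0.228 -1.3    2.395  1.406  0.388 -1.559] 0.0
0 -1.1 [ 0.731  0.155 -1.1    2.399  1.354  0.303 -1.53 ] 0.0
0 -0.9 [ 0.548  0.114 -0.9    2.404  1.312  0.255 -1.504] 0.0
0 -0.7 [ 0.357  0.088 -0.7    2.412  1.277  0.226 -1.483] 0.0
-0.02 -1.3 [ 0.844  0.341 -1.3    2.39   1.548  0.493 -1.675] 0.0
-0.02 -1.1 [ 0.698  0.244 -1.1    2.394  1.53   0.376 -1.686] 0.0
-0.02 -0.9 [ 0.527  0.188 -0.9    2.4    1.517  0.304 -1.695] 0.0
-0.02 -0.7 [ 0.344  0.153 -0.7    2.407  1.508  0.255 -1.703] 0.0
-0.02 -0.5 [ 0.155  0.129 -0.5    2.416  1.502  0.222 -1.711] 0.00143
-0.035 -1.3 [ 0.815  0.419 -1.3    2.386  1.622  0.565 -1.726] 0.0
-0.035 -1.1 [ 0.677  0.309 -1.1    2.39   1.622  0.429 -1.761] 0.0
-0.035 -0.9 [ 0.513  0.242 -0.9    2.395  1.629  0.343 -1.794] 0.0
-0.035 -0.7 [ 0.337  0.201 -0.7    2.403  1.641  0.283 -1.826] 0.0
-0.035 -0.5 [ 0.154  0.173 -0.5    2.411  1.659  0.237 -1.859] 0.0
```

{"name": "jog_arm", "arguments": {"targets": [[[0,0,0,0,0,0,0],[0,0,0,0,0,0,0],[0,0,0,0,0,0,0]]]}}

```text
time_s: 16.35
ee_pos: [0.474, 0.0676, 0.1852]
eef_rot: [0.888, -0.01, 0.46, 0.02]
contact_force: [-0.7, 0.0, -3.2]
finger_gap: 0.0328
```

```bash
cat > chk.py <<'E'
from tgt import *
s=bot.observe(); 
R0=q2R(s['eef_rot']); print(s['time_s'],s['joints'].round(4),s['joint_vel'].round(3),'F tool',(R0.T@s['contact_force']).round(2),s['finger_gap'].round(4)); print('to h=0:',delta(s['ee_pos'],R0,tcp(0),R1).round(3))
E
python3 chk.py
```

```text
Traceback (most recent call last):
  File "chk.py", line 3, in <module>
    R0=q2R(s['eef_rot']); print(s['time_s'],s['joints'].round(4),s['joint_vel'].round(3),'F tool',(R0.T@s['contact_force']).round(2),s['finger_gap'].round(4)); print('to h=0:',delta(s['ee_pos'],R0,tcp(0),R1).round(3))
                                                                                                                                     ^^^^^^^^^^^^^^^^^^^^^
AttributeError: 'float' object has no attribute 'round'
```

{"name": "jog_arm", "arguments": {"targets": [[[0,0,0,5,0,0,0],[0,0,0,10,0,0,0],[0,0,0,10,0,0,0],[0,0,0,10,0,0,0]]]}}

```text
time_s: 16.85
ee_pos: [0.4797, 0.0678, 0.177]
eef_rot: [0.888, -0.01, 0.46, 0.02]
contact_force: [0.3, 0.4, -3.2]
finger_gap: 0.0328
```

```bash
sed -i "s/s\['finger_gap'\].round(4)/round(s['finger_gap'],4)/" chk.py; python3 chk.py
```

```text
16.85 [ 0.3227  0.0669 -0.662   2.4103  1.1962  0.217  -1.407 ] [ 0.004 -0.004 -0.004 -0.     0.005  0.002 -0.005] F tool [ 2.82  0.38 -1.62] 0.0328
to h=0: [ 0.000e+00  3.000e-03 -0.000e+00  5.529e+00 -5.790e-01 -2.663e+00]
```

{"name": "jog_arm", "arguments": {"targets": [[[0,0,0,3,-0.5,-1.5,0],[0,0,0,5,-0.5,-2.7,0],[0,0,0,5,-0.5,-2.7,0]]]}}

```text
time_s: 17.23
ee_pos: [0.4805, 0.0682, 0.1715]
eef_rot: [0.888, -0.01, 0.46, 0.021]
contact_force: [-1.5, 2.6, -1.9]
finger_gap: 0.0325
```

```bash
python3 chk.py; python3 - <<'E'
from look import *
s,d=look('w13',(200,100,440,340),2.8)
sc=bot.capture('scene'); crop(sc,265,165,355,230,8.5,'sc6.png')
E
```

```text
17.225 [ 0.3106  0.0816 -0.6539  2.4156  1.2868  0.2177 -1.4964] [ 0.001 -0.002 -0.    -0.002 -0.013  0.007  0.009] F tool [ 0.79  2.69 -2.23] 0.0325
to h=0: [ 0.001  0.004 -0.002  0.527 -0.936 -0.093]
```

View pics/w13.png

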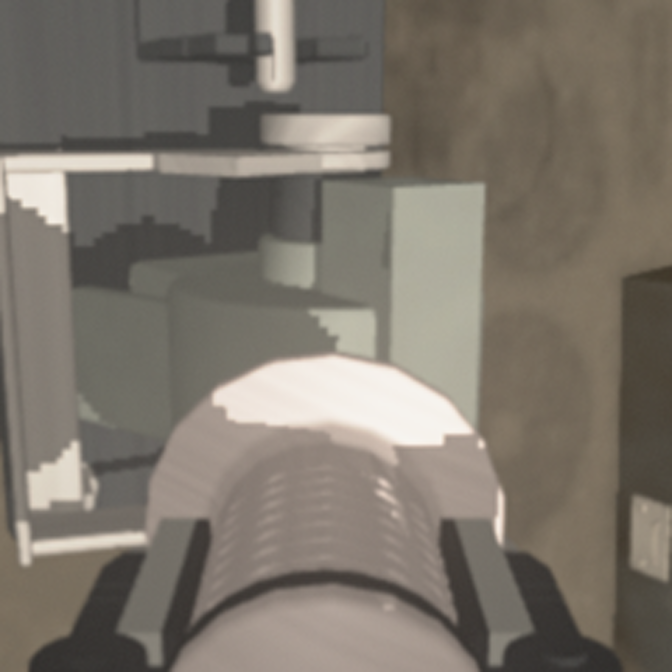

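View pics/sc6.png

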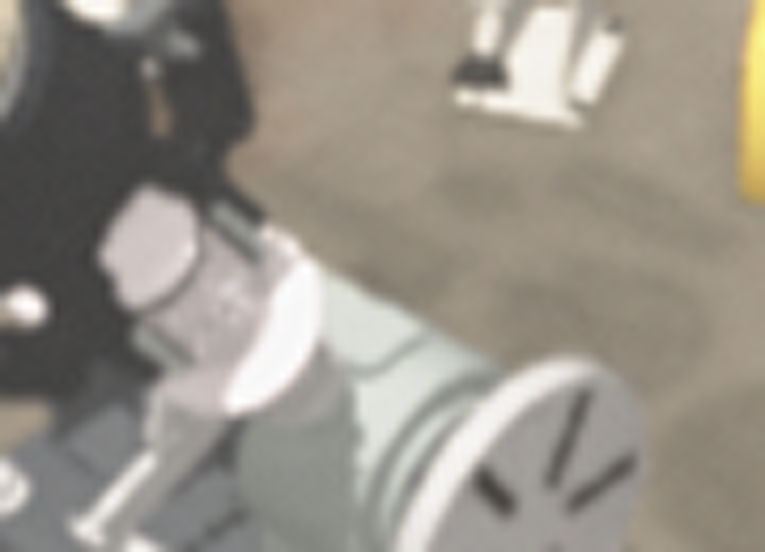

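{"name": "jog_arm", "arguments": {"targets": [[[0,0,0,0,1,0,0],[0,0,0,0,2,0,0],[0,0,0,0,2,0,0]]]}}

```text
time_s: 17.7
ee_pos: [0.4805, 0.0689, 0.1714]
eef_rot: [0.888, -0.01, 0.46, 0.019]
contact_force: [-0.1, 1.3, -1.7]
finger_gap: 0.0325
```

```bash
python3 chk.py
```

```text
17.7 [ 0.3071  0.0825 -0.6553  2.415   1.289   0.2237 -1.5035] [ 0.001  0.001  0.001  0.    -0.    -0.003 -0.   ] F tool [ 1.36  1.35 -1.04] 0.0325
to h=0: [-0.000e+00  3.000e-03  1.000e-03  4.280e-01 -1.637e+00 -8.900e-02]
```

{"name": "jog_arm", "arguments": {"targets": [[[0,0,0,0,1,0,0],[0,0,0,0,1,0,0]]]}}

```text
time_s: 17.95
ee_pos: [0.4805, 0.0696, 0.1713]
eef_rot: [0.888, -0.01, 0.46, 0.019]
contact_force: [0.3, 0.2, -2.7]
finger_gap: 0.0328
```

```bash
python3 chk.py
```

```text
17.95 [ 0.3052  0.083  -0.6563  2.4147  1.29    0.2263 -1.5068] [ 0.001  0.001  0.     0.001  0.002 -0.001 -0.   ] F tool [ 2.4   0.19 -1.35] 0.0328
to h=0: [-1.000e-03  3.000e-03  1.000e-03  3.780e-01 -2.328e+00 -5.700e-02]
```

{"name": "jog_arm", "arguments": {"targets": [[[0,0,0,2,1,0,0],[0,0,0,4,1,0,0],[0,0,0,4,1,0,0]]]}}

```text
time_s: 18.32
ee_pos: [0.4827, 0.0711, 0.1678]
eef_rot: [0.887, -0.01, 0.46, 0.019]
contact_force: [-0.3, 0.3, -0.9]
finger_gap: 0.0329
```

```bash
python3 chk.py
```

```text
18.325 [ 0.2956  0.0962 -0.6525  2.4139  1.3408  0.2316 -1.5583] [-0.001 -0.001 -0.006  0.013 -0.015 -0.004  0.008] F tool [ 0.6   0.35 -0.73] 0.0329
to h=0: [-0.000e+00  3.000e-03  0.000e+00 -3.786e+00 -3.785e+00  9.800e-02]
```

{"name": "jog_arm", "arguments": {"targets": [[[0,0,0,2,0,0,0],[0,0,0,4,0,0,0],[0,0,0,4,0,0,0]]]}}

```text
time_s: 18.7
ee_pos: [0.485, 0.0706, 0.1643]
eef_rot: [0.887, -0.01, 0.461, 0.019]
contact_force: [5.3, -1.1, -8.3]
finger_gap: 0.0326
```

```bash
python3 chk.py;python3 chk.py; python3 - <<'E'
from look import *
dt=bot.capture('top'); crop(dt,215,195,285,255,10,'top6.png'); pickle.dump(dt,open('top6.pkl','wb'))
E
```

```text
18.7 [ 0.2895  0.1089 -0.6477  2.4134  1.3885  0.2368 -1.604 ] [ 0.003 -0.001  0.003 -0.004 -0.009  0.001  0.008] F tool [ 9.78 -1.3  -0.45] 0.0326
to h=0: [-1.000e-03  2.000e-03  1.000e-03 -7.984e+00 -3.189e+00  3.320e-01]
18.7 [ 0.2895  0.1089 -0.6477  2.4134  1.3885  0.2368 -1.604 ] [ 0.003 -0.001  0.003 -0.004 -0.009  0.001  0.008] F tool [ 9.78 -1.3  -0.45] 0.0326
to h=0: [-1.000e-03  2.000e-03  1.000e-03 -7.984e+00 -3.189e+00  3.320e-01]
```

View pics/top6.png

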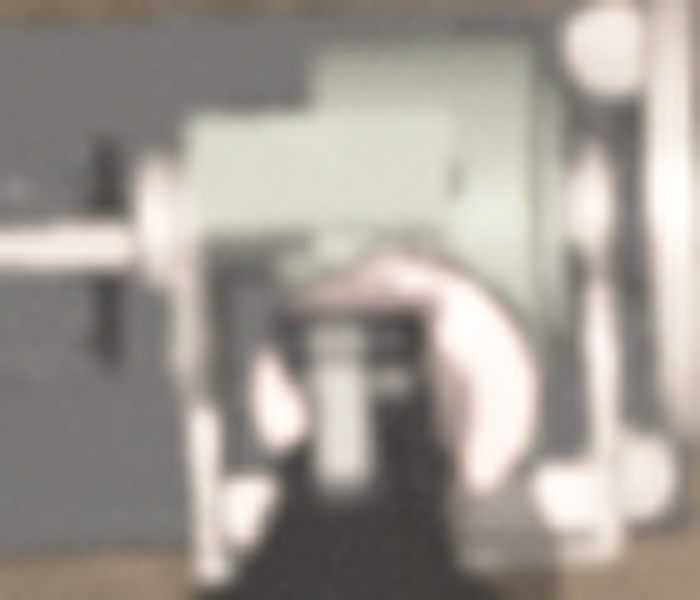

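{"name": "jog_arm", "arguments": {"targets": [[[0,0,0,1.5,0,0,0],[0,0,0,3,0,0,0],[0,0,0,3,0,0,0]]]}}

```text
time_s: 19.12
ee_pos: [0.4864, 0.0713, 0.1624]
eef_rot: [0.888, -0.01, 0.46, 0.019]
contact_force: [-3.1, -2.4, 1.5]
finger_gap: 0.033
```

```bash
python3 chk.py
```

```text
19.125 [ 0.2855  0.1163 -0.6463  2.4133  1.4228  0.24   -1.637 ] [ 0.002  0.    -0.    -0.    -0.002  0.     0.006] F tool [-3.04 -2.23 -1.72] 0.033
to h=0: [ 0.0000e+00  4.0000e-03  1.0000e-03 -1.0344e+01 -3.7830e+00  1.5700e-01]
```

{"name": "jog_arm", "arguments": {"targets": [[[0,0,0,1.5,-0.5,0,0],[0,0,0,3,-0.5,0,0],[0,0,0,3,-0.5,0,0]]]}}

```text
time_s: 19.5
ee_pos: [0.488, 0.0713, 0.1603]
eef_rot: [0.888, -0.011, 0.46, 0.02]
contact_force: [-9.1, -1.6, 8.6]
finger_gap: 0.0329
```

```bash
python3 chk.py
```

```text
19.5 [ 0.2831  0.1244 -0.6443  2.4131  1.4561  0.2422 -1.6677] [-0.    -0.002 -0.     0.    -0.004  0.001  0.003] F tool [-12.32  -1.18  -2.47] 0.0329
to h=0: [ 1.0000e-03  4.0000e-03  0.0000e+00 -1.3039e+01 -3.7000e+00  1.3100e-01]
```

{"name": "jog_arm", "arguments": {"targets": [[[0,0,0,1.5,0,0,0],[0,0,0,3,0,0,0],[0,0,0,4.5,0,0,0],[0,0,0,6,0,0,0],[0,0,0,6,0,0,0]]]}}

```text
time_s: 20.12
ee_pos: [0.4914, 0.0714, 0.1555]
eef_rot: [0.888, -0.011, 0.46, 0.02]
contact_force: [-10.9, -2.1, 10.7]
finger_gap: 0.0328
```

```bash
python3 chk.py; python3 - <<'E'
from look import *
s,d=look('w14',(200,100,440,340),2.8)
sc=bot.capture('scene'); crop(sc,265,165,355,230,8.5,'sc7.png')
E
```

```text
20.125 [ 0.2785  0.1426 -0.6424  2.4118  1.5189  0.2507 -1.727 ] [-0.001 -0.003 -0.001  0.001 -0.005 -0.     0.002] F tool [-15.04  -1.62  -2.78] 0.0328
to h=0: [ 1.0000e-03  4.0000e-03  0.0000e+00 -1.8904e+01 -3.7050e+00  1.4900e-01]
```

View pics/w14.png

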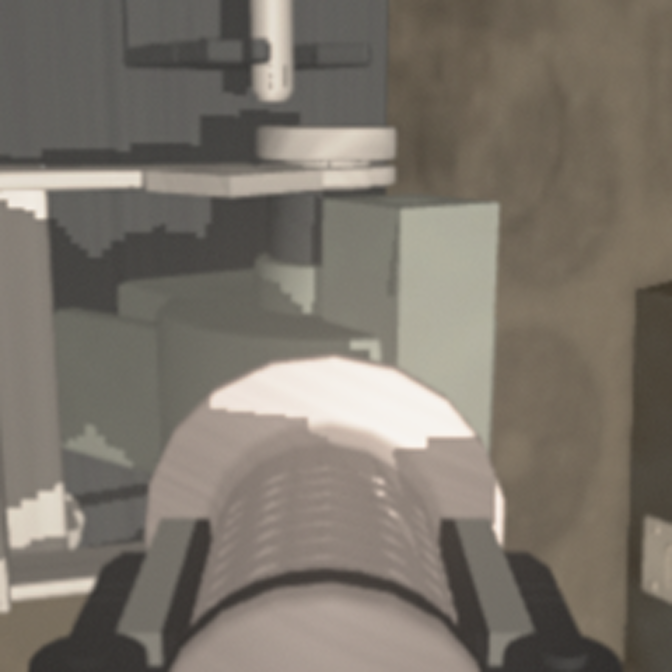

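View pics/sc7.png

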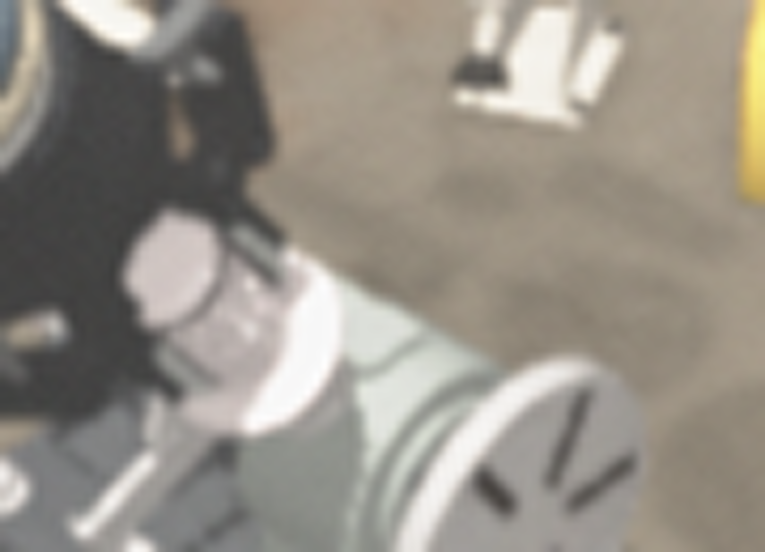

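{"name": "jog_arm", "arguments": {"targets": [[[0,0,0,1,0,0,0],[0,0,0,2,0,0,0],[0,0,0,2,0,0,0]]]}}

```text
time_s: 20.6
ee_pos: [0.4925, 0.0715, 0.1539]
eef_rot: [0.888, -0.011, 0.46, 0.02]
contact_force: [-10.8, -2.3, 11.4]
finger_gap: 0.0328
```

```bash
python3 chk.py
```

```text
20.6 [ 0.2777  0.1485 -0.6424  2.4113  1.5386  0.2537 -1.7456] [ 0.001 -0.001 -0.     0.001 -0.003 -0.     0.001] F tool [-15.59  -1.85  -2.36] 0.0328
to h=0: [ 1.0000e-03  4.0000e-03  0.0000e+00 -2.0816e+01 -3.7120e+00  1.1000e-01]
```

{"name": "jog_arm", "arguments": {"targets": [[[0,0,0,1,0,0,0],[0,0,0,2,0,0,0],[0,0,0,2,0,0,0]]]}}

```text
time_s: 20.98
ee_pos: [0.4936, 0.0715, 0.1524]
eef_rot: [0.888, -0.011, 0.46, 0.02]
contact_force: [-13.2, -1.7, 13.3]
finger_gap: 0.0327
```

```bash
python3 chk.py
```

```text
20.975 [ 0.277   0.1543 -0.6428  2.411   1.5578  0.257  -1.7636] [-0.001  0.    -0.    -0.     0.    -0.     0.001] F tool [-18.5   -1.07  -3.14] 0.0327
to h=0: [ 1.0000e-03  5.0000e-03  0.0000e+00 -2.2657e+01 -3.7240e+00  1.3600e-01]
```

{"name": "jog_arm", "arguments": {"targets": [[[0,0,0,0.7,0,0,0],[0,0,0,0.7,0,0,0],[0,0,0,0.7,0,0,0]]]}}

```text
time_s: 21.35
ee_pos: [0.4937, 0.0716, 0.1522]
eef_rot: [0.888, -0.011, 0.459, 0.02]
contact_force: [-19.9, -2.9, 22.1]
finger_gap: 0.0329
```

```bash
python3 chk.py; python3 - <<'E'
from tgt import *
s,d=look('w15',(0,0,640,480),1.25)
dt=bot.capture('top'); crop(dt,190,190,290,255,8,'top7.png'); pickle.dump(dt,open('top7.pkl','wb'))
for m in bot.masks_of(d,'pin')[:1]:
    ys,xs=np.where(m['region']); print(m['score'],xs.min(),xs.max(),ys.min(),ys.max())
sc=bot.capture('scene'); pickle.dump(sc,open('sc8.pkl','wb')); crop(sc,255,165,355,240,8,'sc8.png')
E
```

```text
21.35 [ 0.2768  0.1552 -0.6434  2.4113  1.5641  0.2584 -1.7697] [ 0.001 -0.    -0.     0.001 -0.     0.     0.002] F tool [-29.64  -2.07  -3.58] 0.0329
to h=0: [ 2.0000e-03  5.0000e-03  1.0000e-03 -2.2885e+01 -3.8030e+00  1.4400e-01]
0.91 279 310 0 135
```

View pics/w15.png

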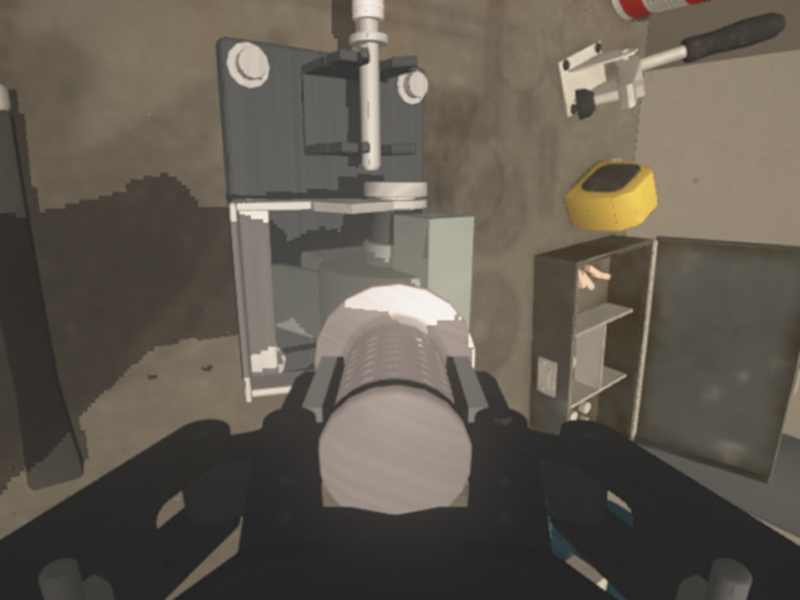

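View pics/top7.png

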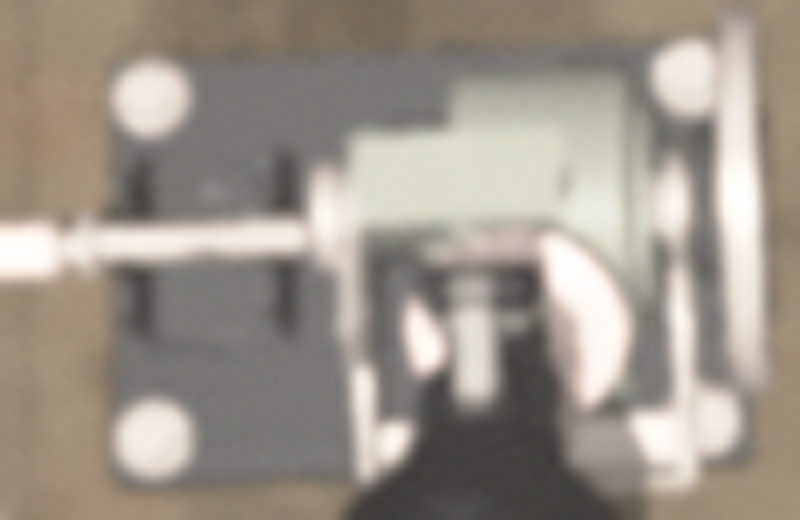

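View pics/sc8.png

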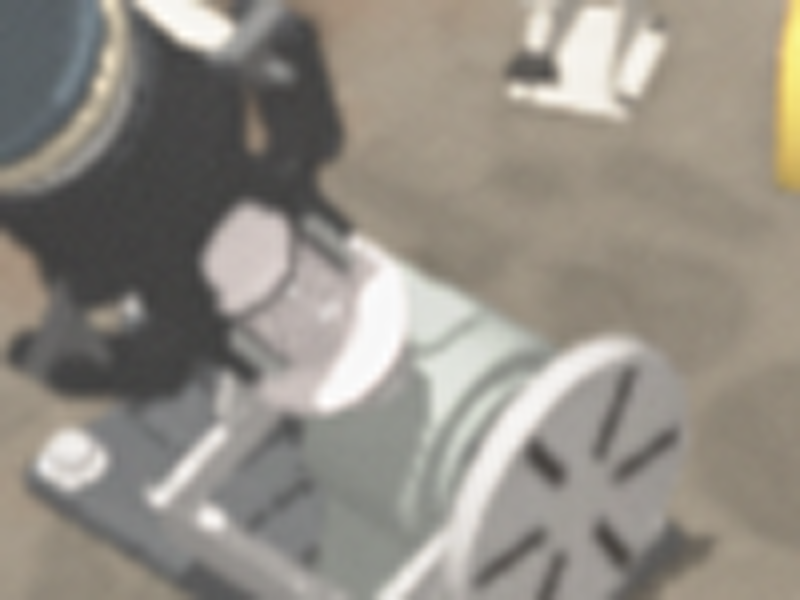

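```bash
python3 chk.py; python3 -c "
from plant import bot
print(bot.job_done()); s=bot.observe(); print(s['time_s'],s['contact_force'],s['finger_gap'])"
```

```text
21.55 [ 0.2768  0.1552 -0.6434  2.4113  1.5642  0.2584 -1.7697] [-0.001 -0.002  0.    -0.001 -0.001  0.001  0.002] F tool [-28.57  -2.5   -3.8 ] 0.0327
to h=0: [ 2.0000e-03  5.0000e-03  1.0000e-03 -2.2882e+01 -3.8080e+00  1.3900e-01]
the job is handed in; nothing more can be done
None
the job is handed in; nothing more can be done
```

I did the whole job and handed it in at 21.6 s. No verdict came back, so everything below rests on my own force readings and pictures.

**What I did**
- **Pin and guard:** I drew the pin out 76 mm and the guard fell clear. I then laid the pin in the saddle and let go of it.
- **Gun:** I took the aluminium gun from its stand and pressed it onto the nipple along the 35° axis. I pushed the barrel in to its stop and kept my grip on it.

**Last checks**
- **Pin:** the pictures show it lying in both notches. After release I measured its shank middle at about pedestal y 0.091 m, against 0.092 m nominal.
- **Guard:** it is down.
- **Coupler:** the snap-on pull showed at about 7 N. After that the force rose at about 0.45 N/mm over roughly 12 mm, then sharply to about 29 N at the end stop. The grip gap held at 33 mm, with no slip visible.
- **Axis:** the tool was within about 0.005 rad of the nominal nipple direction.
- **Bystanders:** I did not touch the bar, chisel or gas nozzle.

**What disagreed**
- **Nipple position:** my camera estimate was off. Contact put the tip about 10 mm farther out along its axis and 3–4 mm towards the pin's side. I corrected this by feel, so the seating is inferred from the forces; I could not see it.
- **Joint limit:** at the start of the approach, joint 6 came to its lower limit and held the tool about 3 mm off line. This cleared as the gun moved in.

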